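Open the sample canister in its nest

TASK

Stand the canister that has the folded metal tab upright in the square holding nest, fully home, and let go of it. Then lift the tab on its cap until it stands up, unscrew the cap and set it down flat, right way up, in the steel tray. Drop neither of them, leave the canister seated in the nest, and leave the other things where they are.

Things in the scene. Friction and masses are not known exactly. Their poses are not given: they have to be found in the camera images.
- canister_mid (a point): The canister to open: white plastic, 60 x 60 mm square body 66 mm tall, 0.3 to 0.55 kg, with a 52 mm round black cap and a folded metal tab on top. This point is on its upright axis, 48 mm above its underside; the flat sides reach 18 mm above it, the folded tab 46 mm above it. z up; x, y square to the flat sides (fits the nest at any quarter turn).
- neck_rim (a point): Centre of the canister's mouth, 79 mm above its underside: a 34 mm neck rising 13 mm above the square body, under the cap while closed. Axes as point canister_mid. Two ears, 3.5 mm thick and 26 mm tall, stand on the body's top over its +x +y corner, 28 to 33 mm from the axis; the tip of the folded tab lies between them, so the cap cannot turn. Pulling up a closed cap lifts the canister.
- cap_top (a point): Middle of the cap's flat top, 18 mm above its lower rim. Cap: black, 52 mm wide, 80 g with tab. Closed, this is 85.5 mm above the canister's underside; x (the way the folded tab points) over the canister's +x +y corner, z up. Tab up, it turns anticlockwise from above against 0.1-0.3 N m, rises 3-4 mm, is free after 105 deg, stops near 135 deg; between these it lifts off.
- tab_mid (a point): Middle of the tab's broad part. Aluminium plate 8 mm thick; from its hinge pin outwards: root 17 mm wide to 8 mm, broad part 30 mm wide from 8 to 28 mm, tip 10 mm wide to 36 mm; this point is 18 mm from the pin. The pin crosses the cap's axis 4.5 mm above the cap's flat top. x from pin to tip, y along the pin. It folds flat on the cap, 0.5 mm clear of it.
- tab (a joint): Angle of the tab: 0 flat (locks the cap), 1.57 upright over the cap's middle (stop 1.6). Stiff hinge (0.02 N m), stays as left. Flat, pinch it by the edges of its broad part (30 mm apart); it hardly swivels in a firm pinch, so the gripper must lean and swing with it about the pin. Upright, its broad part is 12 to 32 mm above the cap's top; pinch edges (30 mm) or faces (8 mm) to turn the cap.
- nest: Holding nest, fixed: 130 mm square aluminium plate, 8 mm thick, with eight steel corner locators round a 65 mm square pocket. Origin: centre of the underside; z up, x, y square to the pocket. The canister stands on the plate; the locators rise 24 mm above the plate and flare outwards, 8 mm a side, over their top 10 mm. They keep the canister from turning.
- tray: Square steel tray, fixed, 150 x 150 mm, 16 mm tall, walls and floor 4 mm thick. Origin: centre of its underside; z up, x, y along its sides.
- spare_mid (a point): Another canister, to be left alone: the same white body, but with a plain black screw cap without a tab, 87 mm tall. The point is half-way up on its axis.
- mouse: Black computer mouse, 62 mm across, 34 mm tall, lying on the table; leave it alone. Origin: centre of its underside.
- lens: Black camera lens, 36 mm across, 40 mm tall, standing on the table; leave it alone. Origin: centre of its underside.
- driver: Screwdriver, 170 mm long, lying on the table; leave it alone.
- gauge: Flat steel plug gauge, about 130 mm long, 6 to 9 mm thick, lying on the table; leave it alone.
- hexkey: L-shaped hexagon key, about 95 mm long, 6 mm thick, lying on the table; leave it alone.
Mind the look-alikes: they are no part of the job. What is shaped like the part that bears canister_mid but green or orange is not meant.

How it is judged (in metres and radians):
On the way, in this order (a step that is already met when the one before it is completed fails the run):
1. the canister stands in the nest, released, its tab still folded (horizontal distance between canister_mid and nest below 0.006 m and z of canister_mid in the frame of nest below 0.0595 m and angle between canister_mid's own z axis and vertical below 0.06 rad and contact force between the fingers and canister below 0.1 N and value of joint tab below 0.4 rad), for 0.2 s.
2. the tab stands up while the cap is still on the canister in the nest (value of joint tab above 1.2 rad and z of cap_top in the frame of canister_mid below 0.041 m and horizontal distance between canister_mid and nest below 0.008 m), for 0.1 s.
3. the cap is off, the canister still in the nest (z of cap_top in the frame of canister_mid above 0.055 m and z of canister_mid in the frame of nest below 0.0595 m), for 0.1 s.
At the end, for the whole second after the job is handed in: The canister stands upright (within 0.06 rad) on the nest's plate, its axis within 6 mm of the nest's centre; the cap stands flat and right way up (within 0.15 rad) on the floor of the tray; both are released and at rest (horizontal distance between canister_mid and nest below 0.006 m and z of canister_mid in the frame of nest below 0.0595 m and angle between canister_mid's own z axis and vertical below 0.06 rad and x of cap_top in the frame of tray between -0.05 and 0.05 m and y of cap_top in the frame of tray between -0.05 and 0.05 m and z of cap_top in the frame of tray below 0.026 m and angle between cap_top's own z axis and vertical below 0.15 rad and linear speed of each of cap, canister below 0.02 m/s); the robot touches nothing.
It fails at once if the canister is tipped over (angle between canister_mid's own z axis and vertical above 0.6 rad).
It fails at once if the cap or the canister is dropped (falls free, faster than 0.8 m/s, about 30 mm) ((linear speed of cap above 0.8 m/s and contact force between anything else and cap below 0.05 N) or (linear speed of canister above 0.8 m/s and contact force between the fingers and canister below 0.05 N and contact force between the fingers and cap below 0.05 N)).
It fails at once if the other canister is moved more than 20 mm (distance of spare_mid from where it was at the start of the episode above 0.02 m).
It fails at once if a thing to be left alone is moved more than 30 mm (distance of any of mouse, lens, driver, gauge, hexkey from where it was at the start of the episode above 0.03 m).
It also fails if it takes over 72 s, if anything falls off the work surface, if the arm or the gripper's body presses on something with over 40 N, if the wrist force passes 120 N, or if a joint passes its speed limit or range.

ROBOT

A 6-joint arm with a two-finger parallel gripper is mounted at the origin on the work surface. World frame = base frame: x ahead of the robot, y to its left, z up, the work surface at z = 0. Lengths are in m, angles in degrees, forces in N, time in s.
With the tool pointing down it reaches from about 0.375 to 0.9 m from the base axis. Payload 3.1 kg.
Tool frame: the origin (TCP) lies where the fingers leave the gripper's body, on its centre line; the fingertips stand bot.tips_ahead ahead of it and the grasp point (between the pads) lies 51 mm ahead of it (bot.tips_ahead is the distance from the TCP to the fingertips, in m); z points along the fingers, x is the direction in which the jaws open and shut, and the axes are right-handed (so a half turn about z gives the same grasp; the last joint's range is limited). The gripper opens to 87 mm and grips with 3 to 60 N. Pads are 19 mm wide; open, the fingers measure 117 mm over their backs; the gripper's body (75 mm by 190 mm) begins 51 mm behind the grasp point.
Start: joints at [-87.004, 30.224, 82.088, -0, 67.689, -10.227], TCP at [0.143, -0.608, 0.292] pointing down, gripper open.
Joint ranges: [-176.69, 176.69], [-43.24, 126.21], [12.49, 139.97], [-82, 262], [0, 151.66], [-163.58, 163.58]. Speed limits (degrees/s): [159.86, 159.86, 180, 180, 180, 180].

INTERFACE

Orientations are given as a 3x3 rotation matrix whose columns are the frame's x, y, z axes.
In Python, from rig import bot, vision, nets gives the robot as it stands.
- The arm moves only by the tool play_rows, never from a script. Its argument "series" is a list of rows, each an object of numbers: "tx", "ty", "tz": the shift along the world's x, y, z as a fraction of full scale; "turn": the turn about the world's z as a fraction of full scale. A call has 1 to 10 rows; each row shifts and turns the commanded pose from where the row before left it; what a row does not reach is not made up. Full scale, the value 1, is 0.8 m for a shift and 60 degrees for a turn. A row lasts 1/10 s, in which the tool goes at most 50 mm and 8.59 degrees, less where a joint would pass 70% of its speed; a pose out of reach is approached as far as the arm can. A call with a number of a shift or a turn outside -1 to 1 is refused whole. A call with a gripper value outside its range is refused whole. "gripper" is the opening, from 0 (shut) to 1 (fully open), set as the call begins (left out, the last holds). The fingers move at their own pace and stop on an object; the grip force is fixed at half the most. Time passes only in rows, so rows that do not move let the fingers close. It gives the time, the measured TCP pose, the force and the opening at its end, in the units of the state.
- bot.read_state(): the state, without advancing time (a new reading comes with each control period).
- vision.capture(name): name is "scene" or "side" or "wrist"; returns a dict with "pixels" (480x640x3 uint8, blue, green, red), "fx", "fy", "cx", "cy" (pixels), "extrinsics" (4x4, takes a point from camera to world coordinates). Camera axes: x right, y down, z forward; pixel columns grow to the right and rows downward; lengths in m; the calibration is good to about 2 mm. A picture is of the moment at which its call begins. There is no depth.
- bot.hand_in(): hands the job in, once; it reports no verdict.
Trained networks look in a picture, given as the dict that the camera call returned (one of the last four; its "shot" number tells which), for a name from the list of things; names that differ only in an ending like _2 or _b are one class to them, and where a whole thing is asked for, a point or a joint stands for the part that bears it (a point fixed in the world has none). Each returns a list of dicts, best first, with "confidence" (0 to 1); they miss things now and then, are a little off and sometimes report something else, mostly with a low value. They report only what shows in the picture. A call takes as long as a camera call. They do not tell look-alikes from the thing itself.
- nets.look_for(picture, query): "at" ([column, row] as shares, 0 to 1, of the picture: columns of its width, rows of its height, amid what is visible of it).
- nets.masks_of(picture, query): "region" (480x640 bool, what is visible of it) and "at" ([column, row] as shares, 0 to 1, of the picture: columns of its width, rows of its height, amid what is visible of it).
The state is a dict: "time_s": time; "joint_positions": joint angles; "qvel": joint speeds; "tau": joint torques, N m; "position": TCP position; "tcp_rot": TCP orientation; "force": force on the tool from outside, world axes, zero at the start; "moment": the same for the moment, N m; "opening": opening from 0.0 (shut) to 1.0 (fully open).
Only numpy, scipy, OpenCV 4.12 (cv2) and the standard library are available. Lean on these libraries where they do the work, as an engineer would, in place of code of your own. Each camera call takes 0.05 s, during which the arm holds its last target.

## Working session

There is one attempt and no reset: what is moved stays moved. The work goes in short steps, Python scripts to look and compute and a tool call to move; the robot and the scene stay as the last step left them, time stands still between calls to the robot, and variables do not carry over. Pictures are saved under pics/ and viewed, and the job is handed in when it is done.

Besides the shell and the picture viewer there is one more tool, called after ">>>" as name([rows], argument=value, ...), one row to a line, values as JSON. play_rows: Moves the arm, as the interface text tells. Shift numbers are shares of 0.8 m and turn numbers shares of 60 degrees, none past 1 either way. Its arguments: {"type":"object","properties":{"series":{"type":"array"},"gripper":{"type":"number"}},"required":["series"]}

```bash
ls; mkdir -p pics
cat > h.py <<'E'
from rig import bot, vision, nets
import numpy as np, cv2
def proj(c,P):
    E=np.array(c["extrinsics"]);p=np.linalg.inv(E)@np.append(P,1)
    return c["fx"]*p[0]/p[2]+c["cx"],c["fy"]*p[1]/p[2]+c["cy"]
def ray(c,u,v,z):
    E=np.array(c["extrinsics"]);d=E[:3,:3]@np.array([(u-c["cx"])/c["fx"],(v-c["cy"])/c["fy"],1]);o=E[:3,3]
    return o+d*(z-o[2])/d[2]
def save(c,n): cv2.imwrite("pics/"+n,c["pixels"])
E
python3 - <<'E'
from h import *
print(bot.tips_ahead, bot.read_state())
for n in ["scene","side","wrist"]:
    c=vision.capture(n); save(c,n+"0.png"); print(n,c["fx"],np.round(c["extrinsics"],3).tolist())
    for q in ["canister_mid","tab_mid","cap_top","nest","tray","spare_mid"]:
        print(q,[(round(r["at"][0]*640),round(r["at"][1]*480),round(r["confidence"],2)) for r in nets.look_for(c,q)][:4])
E
```

```text
pics
0.0697 {'time_s': 0.0, 'joint_positions': array([-8.70013660e+01,  3.02785081e+01,  8.21571097e+01,  8.88130817e-04,
        6.76870168e+01, -1.02293300e+01]), 'qvel': array([-0.07543561, -0.06744282, -0.00374169,  0.05173396, -0.06598847,
       -0.06912324]), 'tau': array([-5.00410206e-04, -4.40039527e+01, -1.76590580e+01,  6.31958758e-02,
        5.82632725e-02, -1.76221711e-04]), 'position': array([ 0.14299581, -0.60782512,  0.29127235]), 'tcp_rot': array([[ 2.28820164e-01, -9.73468707e-01, -9.76471668e-05],
       [-9.73466438e-01, -2.28819846e-01,  2.13819610e-03],
       [-2.10381060e-03, -3.94206144e-04, -9.99997709e-01]]), 'force': array([ 0.58586462,  0.25394156, -1.11906498]), 'moment': array([-0.00355792,  0.04091876, -0.04964053]), 'opening': 0.9996067622827469}
scene 436.2937493843584 [[-0.483, 0.719, -0.5, 1.056], [0.876, 0.399, -0.272, 0.305], [0.004, -0.569, -0.822, 1.001], [0.0, 0.0, 0.0, 1.0]]
canister_mid [(473, 320, 0.92), (409, 302, 0.8), (416, 294, 0.67), (433, 224, 0.6)]
tab_mid [(416, 297, 0.53)]
cap_top [(415, 292, 0.75)]
nest [(293, 281, 0.82)]
tray [(233, 198, 0.88)]
spare_mid [(211, 273, 0.69)]
side 549.8536496862716 [[-0.836, -0.308, 0.454, -0.026], [-0.549, 0.479, -0.686, 0.785], [-0.006, -0.822, -0.569, 0.742], [0.0, 0.0, 0.0, 1.0]]
canister_mid [(284, 370, 0.79), (180, 382, 0.77), (358, 367, 0.74), (230, 333, 0.64)]
tab_mid [(220, 299, 0.72), (140, 310, 0.19)]
cap_top [(226, 311, 0.67)]
nest [(292, 246, 0.9), (233, 335, 0.68)]
tray []
spare_mid [(302, 186, 0.82)]
wrist 397.8284357439535 [[0.229, -0.935, -0.272, 0.217], [-0.973, -0.22, -0.066, -0.592], [0.002, 0.279, -0.96, 0.385], [0.0, 0.0, 0.0, 1.0]]
canister_mid []
tab_mid []
cap_top []
nest []
tray []
spare_mid []
```

View pics/scene0.png

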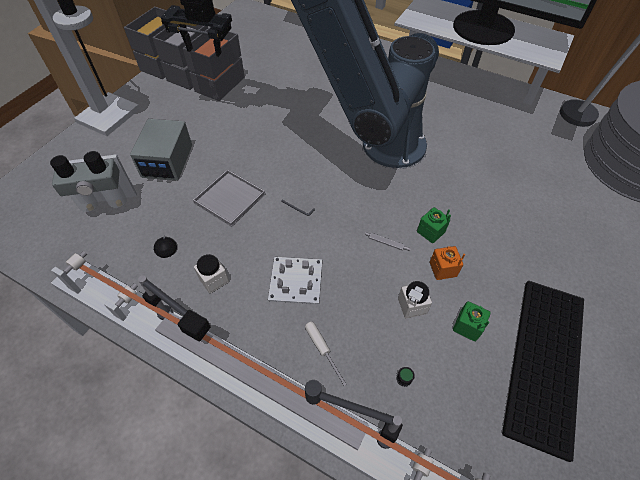

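View pics/side0.png

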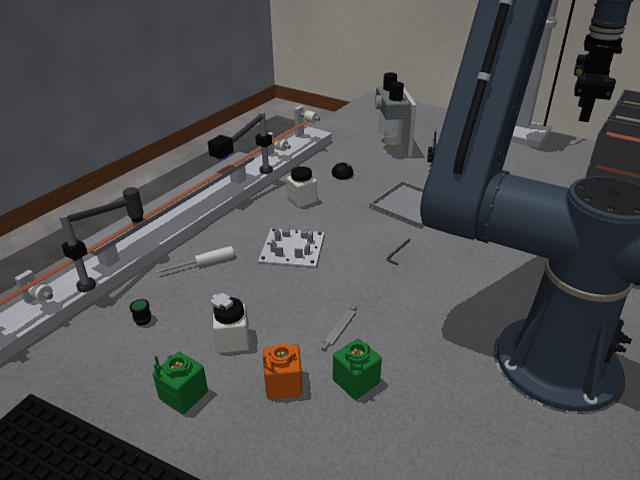

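View pics/wrist0.png

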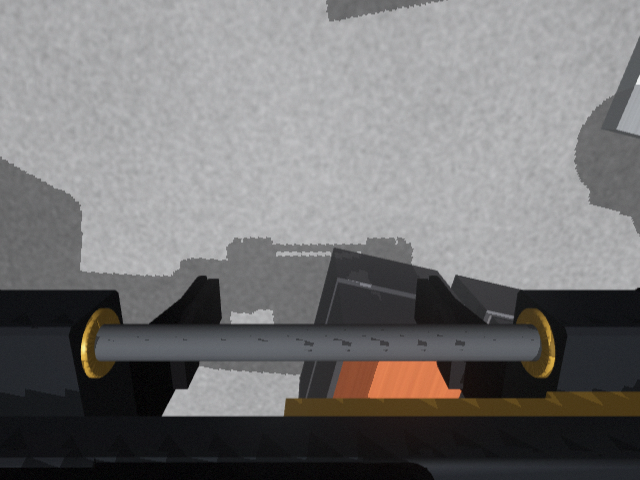

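The white canister with the tab is at (416,298) in the scene view and (230,325) in the side view. It is the only white one with a silver tab. The others are green (434,224), orange (447,262), green (473,320), and the white spare with a plain cap (211,272). I'll confirm with enlarged crops and then locate it.

```bash
cat > loc.py <<'E'
from h import *
from scipy.optimize import least_squares
def tri(obs):
    # obs: list of (cam,u,v)
    A=[];b=[]
    for c,u,v in obs:
        E=np.array(c["extrinsics"]);d=E[:3,:3]@np.array([(u-c["cx"])/c["fx"],(v-c["cy"])/c["fy"],1]);d/=np.linalg.norm(d)
        M=np.eye(3)-np.outer(d,d);A.append(M);b.append(M@E[:3,3])
    x=np.linalg.lstsq(np.vstack(A),np.hstack(b),rcond=None)[0]
    return x
E
python3 - <<'E'
from loc import *
s=vision.capture("scene"); d=vision.capture("side")
a=cv2.resize(s["pixels"][265:330,375:455],None,fx=5,fy=5,interpolation=cv2.INTER_CUBIC)
b=cv2.resize(d["pixels"][280:365,190:270],None,fx=5,fy=5,interpolation=cv2.INTER_CUBIC)
H=max(a.shape[0],b.shape[0]);o=np.zeros((H,a.shape[1]+b.shape[1],3),np.uint8);o[:a.shape[0],:a.shape[1]]=a;o[:b.shape[0],a.shape[1]:]=b
cv2.imwrite("pics/crop1.png",o[:600,:800])
a=cv2.resize(s["pixels"][245:315,255:335],None,fx=5,fy=5,interpolation=cv2.INTER_CUBIC)
b=cv2.resize(d["pixels"][215:275,250:330],None,fx=5,fy=5,interpolation=cv2.INTER_CUBIC)
o=np.zeros((max(a.shape[0],b.shape[0]),800,3),np.uint8);o[:a.shape[0],:400]=a;o[:b.shape[0],400:]=b
cv2.imwrite("pics/crop2.png",o)
for q in ["cap_top","tab_mid","nest","spare_mid","mouse","lens","tray"]:
    for n,c in (("s",s),("d",d)):
        for r in nets.masks_of(c,q)[:3]:
            u,v=r["at"][0]*640,r["at"][1]*480
            ys,xs=np.nonzero(r["region"])
            print(q,n,round(u,1),round(v,1),round(r["confidence"],2),len(xs),(xs.min(),xs.max(),ys.min(),ys.max()),[np.round(ray(c,u,v,z)[:2],3).tolist() for z in (0.0,0.0855,0.09)])
E
```

```text
cap_top s 419.0 291.3 0.85 351 (np.int64(407), np.int64(427), np.int64(282), np.int64(302)) [[0.467, 0.273], [0.517, 0.276], [0.52, 0.276]]
cap_top d 231.2 334.3 0.75 1081 (np.int64(212), np.int64(248), np.int64(304), np.int64(352)) [[0.529, 0.262], [0.465, 0.322], [0.462, 0.325]]
cap_top d 227.9 309.7 0.59 808 (np.int64(211), np.int64(243), np.int64(292), np.int64(323)) [[0.58, 0.214], [0.51, 0.28], [0.506, 0.283]]
tab_mid s 416.3 294.5 0.61 171 (np.int64(408), np.int64(422), np.int64(286), np.int64(301)) [[0.479, 0.27], [0.528, 0.273], [0.531, 0.273]]
tab_mid d 220.7 298.7 0.74 253 (np.int64(211), np.int64(232), np.int64(293), np.int64(308)) [[0.614, 0.197], [0.54, 0.265], [0.536, 0.268]]
nest s 293.8 280.0 0.86 2173 (np.int64(269), np.int64(321), np.int64(257), np.int64(303)) [[0.595, -0.027], [0.634, 0.002], [0.636, 0.003]]
nest d 291.4 247.3 0.75 2132 (np.int64(258), np.int64(323), np.int64(225), np.int64(267)) [[0.597, -0.024], [0.526, 0.069], [0.522, 0.074]]
nest d 213.1 256.3 0.55 492 (np.int64(157), np.int64(233), np.int64(246), np.int64(271)) [[0.725, 0.099], [0.638, 0.178]
[... 302 characters left out ...]
32]]
mouse d 342.2 172.8 0.56 316 (np.int64(332), np.int64(352), np.int64(162), np.int64(179)) [[0.687, -0.391], [0.605, -0.255], [0.6, -0.248]]
lens s 405.6 374.8 0.72 294 (np.int64(397), np.int64(414), np.int64(366), np.int64(386)) [[0.684, 0.326], [0.716, 0.324], [0.717, 0.324]]
lens d 138.7 309.7 0.84 409 (np.int64(130), np.int64(149), np.int64(299), np.int64(324)) [[0.728, 0.31], [0.641, 0.365], [0.637, 0.368]]
tray s 231.2 197.9 0.59 2277 (np.int64(193), np.int64(264), np.int64(170), np.int64(226)) [[0.445, -0.334], [0.498, -0.28], [0.5, -0.277]]
tray d 400.9 203.0 0.83 1552 (np.int64(369), np.int64(422), np.int64(180), np.int64(226)) [[0.474, -0.334], [0.417, -0.205], [0.414, -0.198]]
```

View pics/crop1.png

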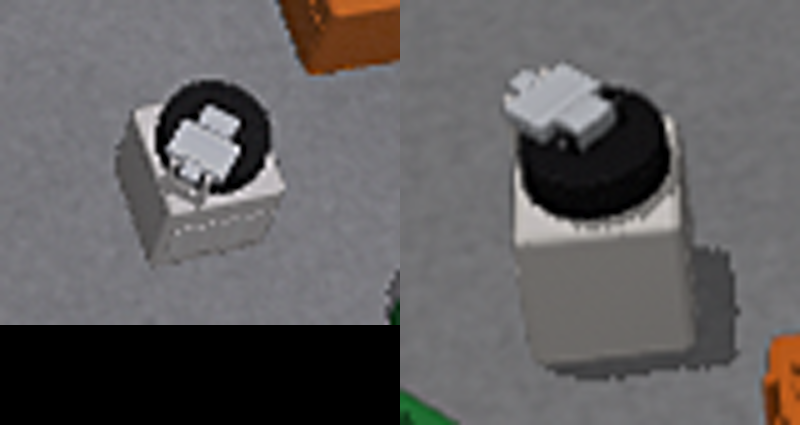

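View pics/crop2.png

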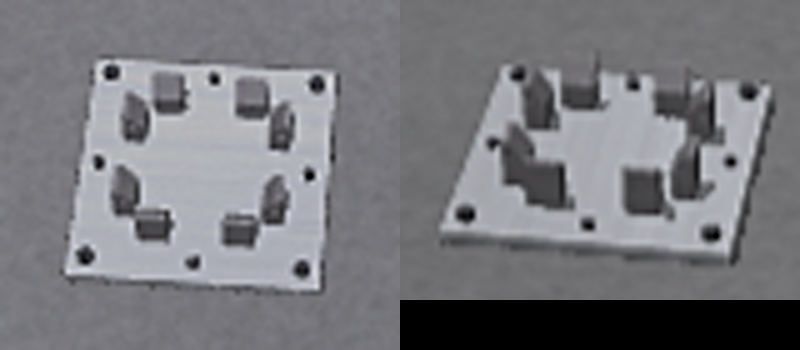

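Run:
```python
from loc import *
s=vision.capture("scene"); d=vision.capture("side")
f=lambda c,ox,oy,l,z:[ray(c,ox+x/5,oy+y/5,z)[:2] for x,y in l]
r=lambda v:np.round(v,4).tolist()
t=f(s,375,265,[(137,105),(172,205),(283,190)],0.066); b=f(s,375,265,[(120,170),(155,262),(270,228)],0.0)
print("can s top",r(t),"base",r(b)); 
t2=f(d,190,280,[(113,245),(282,235)],0.066); b2=f(d,190,280,[(135,357),(293,350)],0)
print("can d top",r(t2),"base",r(b2))
for nm,c,ox,oy,l in (("s",s,255,245,[(97,60),(338,73),(322,291),(66,274)]),("d",d,250,215,[(100,65),(375,88),(332,250),(40,232)])):
    q=np.array(f(c,ox,oy,l,0.008)); e=q[[1,2,3,0]]-q
    print("nest",nm,r(q),"c",r(q.mean(0)),"len",r(np.linalg.norm(e,axis=1)),"ang",r(np.degrees(np.arctan2(e[:,1],e[:,0]))%90))
```

```text
can s top [[0.5117, 0.2344], [0.5533, 0.2697], [0.5204, 0.3128]] base [[0.5124, 0.2365], [0.5509, 0.2717], [0.5057, 0.3151]]
can d top [[0.5154, 0.3163], [0.4693, 0.2807]] base [[0.5222, 0.3088], [0.4763, 0.2749]]
nest s [[0.5633, -0.1061], [0.5076, 0.0113], [0.6247, 0.0665], [0.6791, -0.0511]] c [0.5937, -0.0198] len [0.13, 0.1295, 0.1296, 0.1281] ang [25.4067, 25.2435, 24.8177, 25.4032]
nest d [[0.6796, -0.0508], [0.5588, -0.1056], [0.5068, 0.0081], [0.6214, 0.0669]] c [0.5916, -0.0203] len [0.1327, 0.1251, 0.1288, 0.1313] ang [24.4152, 24.5751, 27.1421, 26.3401]
```

Run:
```python
from loc import *
s=vision.capture("scene")
for nm,u,v in (("g1",434,224),("or",447,262),("g2",473,320)):
    print(nm,np.round(ray(s,u,v,0.04),3))
print(bot.read_state()["time_s"])
```

```text
g1 [0.275 0.233 0.04 ]
or [0.375 0.306 0.04 ]
g2 [0.5   0.415 0.04 ]
2.0
```

>>> play_rows([
  {"tx": 0.033, "ty": 0.0423, "turn": 0.024},
  {"tx": 0.033, "ty": 0.0423, "turn": 0.024},
  {"tx": 0.033, "ty": 0.0423, "turn": 0.024},
  {"tx": 0.033, "ty": 0.0423, "turn": 0.024},
  {"tx": 0.033, "ty": 0.0423, "turn": 0.024},
  {"tx": 0.033, "ty": 0.0423, "turn": 0.024},
  {"tx": 0.033, "ty": 0.0423, "turn": 0.024},
  {"tx": 0.033, "ty": 0.0423, "turn": 0.024},
  {"tx": 0.033, "ty": 0.0423, "turn": 0.024},
  {"tx": 0.033, "ty": 0.0423, "turn": 0.024},
], gripper=1)

```text
invalid input
```

>>> play_rows([
  {"tx": 0.033, "ty": 0.0423, "turn": 0.024},
  {"tx": 0.033, "ty": 0.0423, "turn": 0.024},
  {"tx": 0.033, "ty": 0.0423, "turn": 0.024},
  {"tx": 0.033, "ty": 0.0423, "turn": 0.024},
  {"tx": 0.033, "ty": 0.0423, "turn": 0.024},
  {"tx": 0.033, "ty": 0.0423, "turn": 0.024},
  {"tx": 0.033, "ty": 0.0423, "turn": 0.024},
  {"tx": 0.033, "ty": 0.0423, "turn": 0.024},
  {"tx": 0},
  {"tx": 0},
])

```text
invalid input
```

Run:
```python
from h import *
s=bot.read_state();print(s["time_s"],s["position"].round(4),np.degrees(np.arctan2(s["tcp_rot"][1,0],s["tcp_rot"][0,0])).round(2),s["force"].round(2))
c=vision.capture("wrist");save(c,"w1.png");print(np.round(c["extrinsics"],3).tolist())
np.save("w1.npy",{k:c[k] for k in("fx","fy","cx","cy","extrinsics")},allow_pickle=True)
```

```text
2.0 [ 0.143  -0.6084  0.2922] -76.78 [-0.    0.05 -0.38]
[[0.229, -0.935, -0.272, 0.217], [-0.973, -0.22, -0.066, -0.592], [0.002, 0.279, -0.96, 0.385], [0.0, 0.0, 0.0, 1.0]]
```

View pics/w1.png

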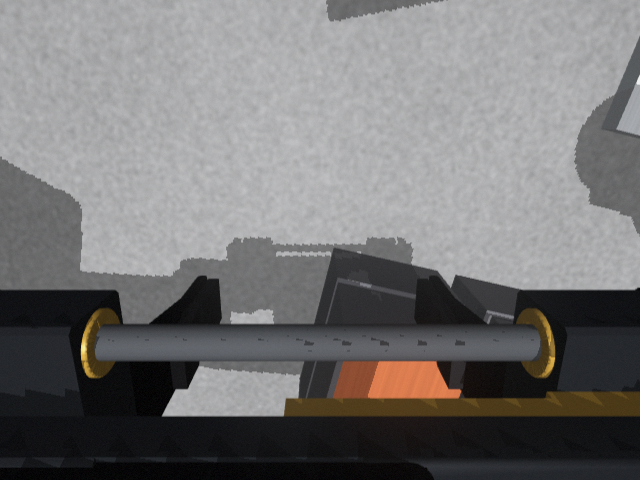

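>>> play_rows([
  {"tx": 0.033, "ty": 0.0423, "tz": 0, "turn": 0.024},
  {"tx": 0.033, "ty": 0.0423, "tz": 0, "turn": 0.024},
], gripper=1)

```text
time_s: 2.25
position: [0.1956, -0.5408, 0.292]
tcp_rot: [[0.276, -0.961, 0.0], [-0.961, -0.276, -0.0], [0.001, -0.0, -1.0]]
force: [0.4, 0.0, 0.2]
opening: 1.005
```

>>> play_rows([
  {"tx": 0.033, "ty": 0.0423, "tz": 0, "turn": 0.024},
  {"tx": 0.033, "ty": 0.0423, "tz": 0, "turn": 0.024},
  {"tx": 0.033, "ty": 0.0423, "tz": 0, "turn": 0.024},
  {"tx": 0.033, "ty": 0.0423, "tz": 0, "turn": 0.024},
  {"tx": 0.033, "ty": 0.0423, "tz": 0, "turn": 0.024},
  {"tx": 0.033, "ty": 0.0423, "tz": 0, "turn": 0.024},
  {"tx": 0.033, "ty": 0.0423, "tz": 0, "turn": 0.024},
  {"tx": 0.033, "ty": 0.0423, "tz": 0, "turn": 0.024},
], gripper=1)

```text
time_s: 3.05
position: [0.408, -0.2686, 0.2925]
tcp_rot: [[0.464, -0.886, 0.001], [-0.886, -0.464, -0.001], [0.001, -0.0, -1.0]]
force: [-0.0, -0.0, 0.5]
opening: 0.999
```

>>> play_rows([
  {"tx": 0.033, "ty": 0.0423, "tz": 0, "turn": 0.024},
  {"tx": 0.033, "ty": 0.0423, "tz": 0, "turn": 0.024},
  {"tx": 0.033, "ty": 0.0423, "tz": 0, "turn": 0.024},
  {"tx": 0.033, "ty": 0.0423, "tz": 0, "turn": 0.024},
  {"tx": 0.033, "ty": 0.0423, "tz": 0, "turn": 0.024},
  {"tx": 0.033, "ty": 0.0423, "tz": 0, "turn": 0.024},
  {"tx": 0.033, "ty": 0.0423, "tz": 0, "turn": 0.024},
  {"tx": 0.033, "ty": 0.0423, "tz": 0, "turn": 0.024},
  {"tx": 0, "ty": 0, "tz": 0, "turn": 0},
], gripper=1)

```text
time_s: 3.95
position: [0.621, 0.0048, 0.2923]
tcp_rot: [[0.635, -0.772, 0.004], [-0.772, -0.635, 0.001], [0.001, -0.004, -1.0]]
force: [-0.2, -0.8, -0.6]
opening: 1.001
```

Run:
```python
from h import *
s=bot.read_state();print(s["time_s"],s["position"].round(4),np.degrees(np.arctan2(s["tcp_rot"][1,0],s["tcp_rot"][0,0])).round(2),s["force"].round(2))
c=vision.capture("wrist");save(c,"w2.png");print(np.round(c["extrinsics"],3).tolist())
np.save("w2.npy",{k:c[k] for k in("fx","fy","cx","cy","extrinsics")},allow_pickle=True)
```

```text
3.95 [0.621  0.0048 0.2923] -50.54 [-0.17 -0.83 -0.6 ]
[[0.636, -0.742, -0.212, 0.679], [-0.772, -0.61, -0.178, 0.052], [0.003, 0.277, -0.961, 0.386], [0.0, 0.0, 0.0, 1.0]]
```

View pics/w2.png

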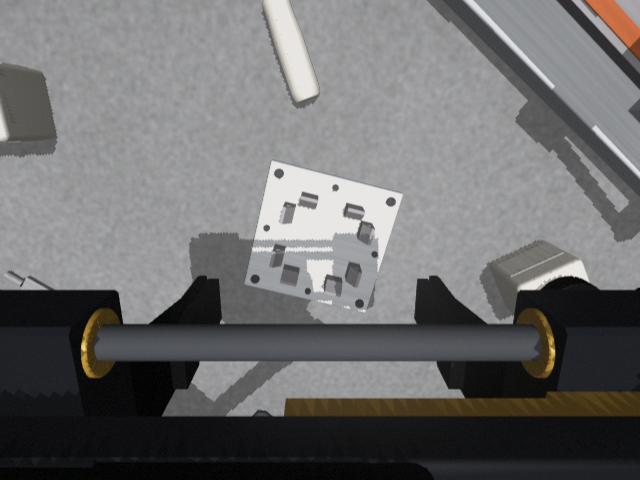

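>>> play_rows([
  {"tx": -0.0145, "ty": 0.052, "tz": 0, "turn": 0},
  {"tx": -0.0145, "ty": 0.052, "tz": 0, "turn": 0},
  {"tx": -0.0145, "ty": 0.052, "tz": 0, "turn": 0},
  {"tx": -0.0145, "ty": 0.052, "tz": 0, "turn": 0},
  {"tx": -0.0145, "ty": 0.052, "tz": 0, "turn": 0},
  {"tx": -0.0145, "ty": 0.052, "tz": 0, "turn": 0},
  {"tx": -0.0145, "ty": 0.052, "tz": 0, "turn": 0},
  {"tx": 0, "ty": 0, "tz": 0, "turn": 0},
], gripper=1)

```text
time_s: 4.8
position: [0.5347, 0.2952, 0.2923]
tcp_rot: [[0.635, -0.773, -0.001], [-0.773, -0.635, 0.001], [-0.002, -0.0, -1.0]]
force: [0.1, -0.1, 0.5]
opening: 0.998
```

Run:
```python
from h import *
w=np.load("w2.npy",allow_pickle=True).item()
q=np.array([ray(w,u,v,0.008)[:2] for u,v in [(271,160),(404,193),(367,311),(245,283)]]);e=q[[1,2,3,0]]-q
print("nest",q.round(4).tolist(),q.mean(0),np.linalg.norm(e,axis=1).round(4),(np.degrees(np.arctan2(e[:,1],e[:,0]))%90).round(2))
s=bot.read_state();print(s["time_s"],s["position"].round(4),np.degrees(np.arctan2(s["tcp_rot"][1,0],s["tcp_rot"][0,0])).round(2),s["force"].round(2))
c=vision.capture("wrist");save(c,"w3.png")
np.save("w3.npy",{k:c[k] for k in("fx","fy","cx","cy","extrinsics")},allow_pickle=True)
cv2.imwrite("pics/w3c.png",cv2.resize(c["pixels"][100:340,180:460],None,fx=2.5,fy=2.5))
```

```text
nest [[0.6247, 0.062], [0.681, -0.0555], [0.565, -0.1106], [0.5094, 0.0067]] [ 0.5950049  -0.02434722] [0.1303 0.1284 0.1298 0.1279] [25.6  25.43 25.34 25.65]
4.8 [0.5347 0.2952 0.2923] -50.6 [ 0.13 -0.11  0.54]
```

View pics/w3c.png

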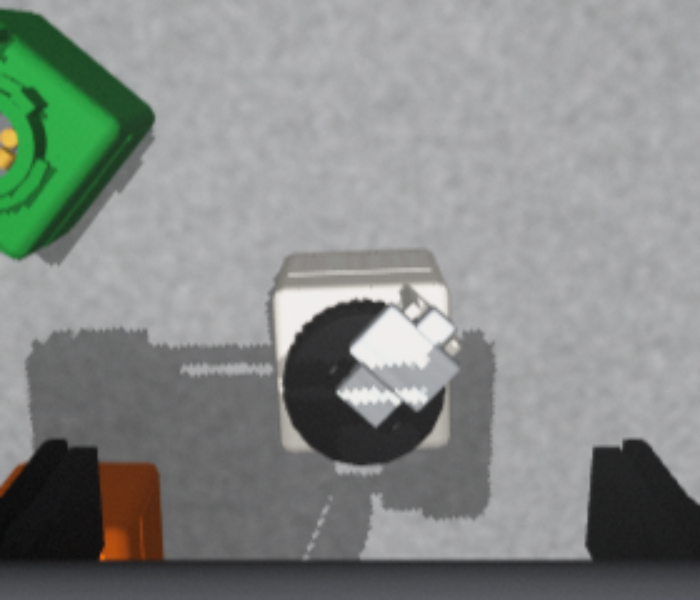

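Run:
```python
from h import *
w=np.load("w3.npy",allow_pickle=True).item()
f=lambda l,z:np.array([ray(w,180+x/2.5,100+y/2.5,z)[:2] for x,y in l])
q=f([(273,288),(449,283),(450,450),(281,450)],0.066);e=q[[1,2,3,0]]-q
print("can",q.round(4).tolist(),q.mean(0),np.linalg.norm(e,axis=1).round(4),(np.degrees(np.arctan2(e[:,1],e[:,0]))%90).round(2))
print("cap c",f([((283+446)/2,(300+465)/2)],0.08)) # approx
print("tab: root,mid-front corners",f([(398,307),(460,368),(415,413),(350,350)],0.0945),"tip",f([(445,322)],0.0945))
```

```text
can [[0.5197, 0.3119], [0.5578, 0.2682], [0.5134, 0.229], [0.4763, 0.2741]] [0.51680106 0.27077923] [0.058  0.0593 0.0584 0.0576] [41.1  41.46 39.43 41.04]
cap c [[0.51707294 0.27083071]]
tab: root,mid-front corners [[0.54561546 0.28180455]
 [0.54295569 0.25456611]
 [0.52298031 0.25566092]
 [0.52594526 0.28435678]] tip [[0.55108512 0.26776095]]
```

>>> play_rows([
  {"tx": -0.0246, "ty": -0.0278, "tz": 0, "turn": 0.022},
  {"tx": 0, "ty": 0, "tz": -0.05, "turn": 0},
  {"tx": 0, "ty": 0, "tz": -0.05, "turn": 0},
  {"tx": 0, "ty": 0, "tz": -0.05, "turn": 0},
  {"tx": 0, "ty": 0, "tz": -0.05, "turn": 0},
  {"tx": 0, "ty": 0, "tz": -0.0379, "turn": 0},
  {"tx": 0, "ty": 0, "tz": 0, "turn": 0},
], gripper=1)

```text
time_s: 5.55
position: [0.5151, 0.2666, 0.0981]
tcp_rot: [[0.647, -0.762, -0.009], [-0.762, -0.647, -0.003], [-0.003, 0.009, -1.0]]
force: [-0.8, 0.2, 0.7]
opening: 1.001
```

>>> play_rows([
  {"tx": 0, "ty": 0, "tz": 0, "turn": 0},
  {"tx": 0, "ty": 0, "tz": 0, "turn": 0},
  {"tx": 0, "ty": 0, "tz": 0, "turn": 0},
  {"tx": 0, "ty": 0, "tz": 0, "turn": 0},
  {"tx": 0, "ty": 0, "tz": 0, "turn": 0},
  {"tx": 0, "ty": 0, "tz": 0, "turn": 0},
], gripper=0)

```text
time_s: 6.15
position: [0.5174, 0.2707, 0.1037]
tcp_rot: [[0.649, -0.761, 0.002], [-0.761, -0.649, 0.002], [-0.0, -0.002, -1.0]]
force: [-3.0, 2.9, 5.3]
opening: 0.685
```

Run:
```python
from h import *
s=bot.read_state();print(s["time_s"],s["position"].round(4),np.degrees(np.arctan2(s["tcp_rot"][1,0],s["tcp_rot"][0,0])).round(2),s["force"].round(2),s["opening"])
c=vision.capture("wrist");d=vision.capture("side")
cv2.imwrite("pics/g1.png",np.hstack([cv2.resize(c["pixels"],(400,300)),cv2.resize(d["pixels"][220:400,120:360],(400,300))]))
```

```text
6.15 [0.5174 0.2707 0.1037] -49.56 [-3.01  2.94  5.33] 0.6848549385248105
```

View pics/g1.png

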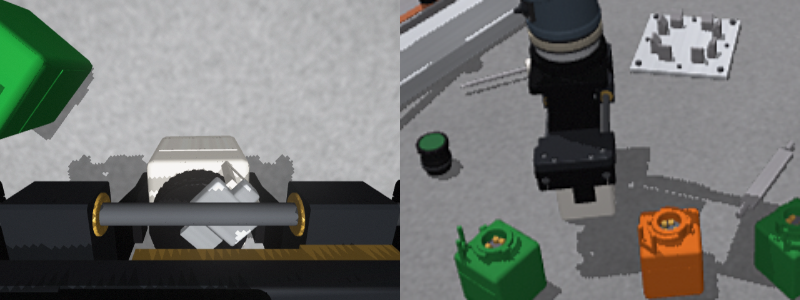

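>>> play_rows([
  {"tx": 0, "ty": 0, "tz": 0.01, "turn": 0},
  {"tx": 0, "ty": 0, "tz": 0.03, "turn": 0},
  {"tx": 0, "ty": 0, "tz": 0.05, "turn": 0},
  {"tx": 0, "ty": 0, "tz": 0.05, "turn": 0},
  {"tx": 0, "ty": 0, "tz": 0, "turn": 0},
  {"tx": 0, "ty": 0, "tz": 0, "turn": 0},
], gripper=0)

```text
time_s: 6.85
position: [0.5169, 0.2694, 0.2143]
tcp_rot: [[0.649, -0.761, 0.001], [-0.761, -0.649, -0.0], [0.001, -0.0, -1.0]]
force: [-1.5, 0.1, -6.4]
opening: 0.687
```

>>> play_rows([
  {"tx": 0.006, "ty": -0.023, "tz": 0, "turn": -0.031},
  {"tx": 0.0122, "ty": -0.046, "tz": 0, "turn": -0.031},
  {"tx": 0.0122, "ty": -0.046, "tz": 0, "turn": -0.031},
  {"tx": 0.0122, "ty": -0.046, "tz": 0, "turn": -0.031},
  {"tx": 0.0122, "ty": -0.046, "tz": 0, "turn": -0.031},
  {"tx": 0.0122, "ty": -0.046, "tz": 0, "turn": -0.031},
  {"tx": 0.0122, "ty": -0.046, "tz": 0, "turn": -0.031},
  {"tx": 0.0122, "ty": -0.046, "tz": 0, "turn": -0.031},
  {"tx": 0.006, "ty": -0.023, "tz": 0, "turn": 0},
  {"tx": 0, "ty": 0, "tz": 0, "turn": 0},
], gripper=0)

```text
time_s: 7.85
position: [0.5949, -0.0276, 0.2115]
tcp_rot: [[0.429, -0.903, -0.004], [-0.903, -0.429, -0.0], [-0.001, 0.003, -1.0]]
force: [0.6, 0.9, -5.7]
opening: 0.689
```

>>> play_rows([
  {"tx": 0, "ty": 0, "tz": 0, "turn": 0},
  {"tx": 0, "ty": 0, "tz": 0, "turn": 0},
  {"tx": 0, "ty": 0, "tz": 0, "turn": 0},
], gripper=0)

```text
time_s: 8.15
position: [0.5944, -0.0233, 0.2133]
tcp_rot: [[0.433, -0.901, -0.002], [-0.901, -0.433, 0.001], [-0.001, 0.001, -1.0]]
force: [0.4, -0.0, -6.2]
opening: 0.684
```

Run:
```python
from h import *
s=bot.read_state();print(s["time_s"],s["position"].round(4),np.degrees(np.arctan2(s["tcp_rot"][1,0],s["tcp_rot"][0,0])).round(2),s["force"].round(2),s["opening"])
c=vision.capture("wrist");save(c,"w4.png");a=vision.capture("scene");d=vision.capture("side")
cv2.imwrite("pics/n1.png",np.hstack([cv2.resize(a["pixels"][180:330,230:350],(400,500)),cv2.resize(d["pixels"][130:280,230:350],(400,500))]))
```

```text
8.15 [ 0.5944 -0.0233  0.2133] -64.31 [ 0.44 -0.   -6.16] 0.6840114861986896
```

View pics/w4.png

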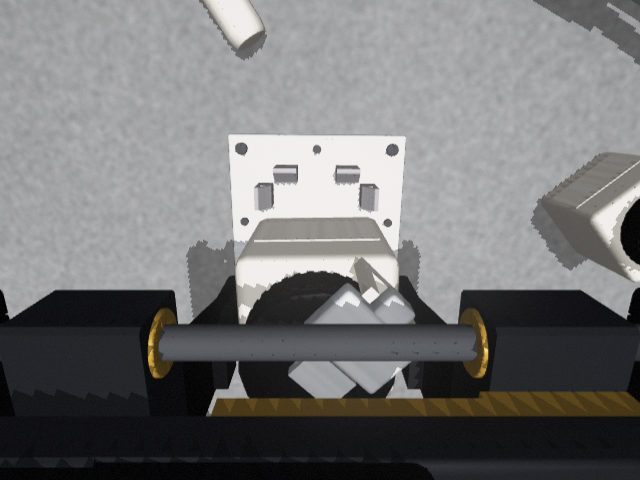

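View pics/n1.png

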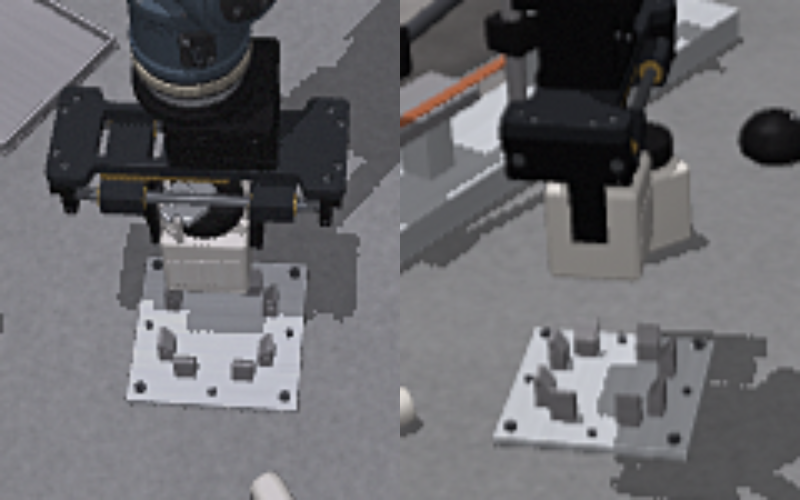

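>>> play_rows([
  {"tx": 0, "ty": 0, "tz": -0.03, "turn": 0},
  {"tx": 0, "ty": 0, "tz": -0.04, "turn": 0},
  {"tx": 0, "ty": 0, "tz": -0.015, "turn": 0},
  {"tx": 0, "ty": 0, "tz": -0.01, "turn": 0},
  {"tx": 0, "ty": 0, "tz": -0.01, "turn": 0},
  {"tx": 0, "ty": 0, "tz": -0.01, "turn": 0},
  {"tx": 0, "ty": 0, "tz": 0, "turn": 0},
], gripper=0)

```text
time_s: 9.0
position: [0.5956, -0.0235, 0.1225]
tcp_rot: [[0.431, -0.902, 0.001], [-0.902, -0.431, 0.002], [-0.001, -0.002, -1.0]]
force: [0.2, 4.2, -5.8]
opening: 0.687
```

>>> play_rows([
  {"tx": 0, "ty": 0, "tz": -0.007, "turn": 0},
  {"tx": 0, "ty": 0, "tz": -0.007, "turn": 0},
  {"tx": 0, "ty": 0, "tz": 0, "turn": 0},
  {"tx": 0, "ty": 0, "tz": 0, "turn": 0},
], gripper=0)

```text
time_s: 9.4
position: [0.5943, -0.0243, 0.1111]
tcp_rot: [[0.432, -0.902, -0.002], [-0.902, -0.432, 0.001], [-0.002, 0.002, -1.0]]
force: [-3.7, 4.1, -0.5]
opening: 0.689
```

>>> play_rows([
  {"tx": 0, "ty": 0, "tz": 0, "turn": 0},
  {"tx": 0, "ty": 0, "tz": 0, "turn": 0},
  {"tx": 0, "ty": 0, "tz": 0, "turn": 0},
  {"tx": 0, "ty": 0, "tz": 0, "turn": 0},
  {"tx": 0, "ty": 0, "tz": 0, "turn": 0},
], gripper=1)

```text
time_s: 9.9
position: [0.5957, -0.0251, 0.111]
tcp_rot: [[0.432, -0.902, 0.001], [-0.902, -0.432, -0.001], [0.001, -0.001, -1.0]]
force: [-0.4, 0.1, -0.1]
opening: 0.983
```

>>> play_rows([
  {"tx": 0, "ty": 0, "tz": 0.03, "turn": 0},
  {"tx": 0.007, "ty": 0.003, "tz": 0.05, "turn": 0},
  {"tx": 0.022, "ty": 0.011, "tz": 0.05, "turn": 0},
  {"tx": 0.022, "ty": 0.011, "tz": 0.05, "turn": 0},
  {"tx": 0, "ty": 0, "tz": 0, "turn": 0},
  {"tx": 0, "ty": 0, "tz": 0, "turn": 0},
], gripper=1)

```text
time_s: 10.5
position: [0.6366, -0.0046, 0.256]
tcp_rot: [[0.432, -0.902, 0.003], [-0.902, -0.432, -0.001], [0.002, -0.002, -1.0]]
force: [-1.1, 0.6, -0.9]
opening: 1.001
```

Run:
```python
from h import *
s=bot.read_state();print(s["time_s"],s["position"].round(4),np.degrees(np.arctan2(s["tcp_rot"][1,0],s["tcp_rot"][0,0])).round(2),s["force"].round(2),s["opening"])
c=vision.capture("wrist");save(c,"w5.png")
np.save("w5.npy",{k:c[k] for k in("fx","fy","cx","cy","extrinsics")},allow_pickle=True)
cv2.imwrite("pics/w5c.png",cv2.resize(c["pixels"][120:340,190:470],None,fx=2.5,fy=2.5))
a=vision.capture("scene");d=vision.capture("side")
cv2.imwrite("pics/n2.png",np.hstack([cv2.resize(a["pixels"][210:330,240:340],(400,480)),cv2.resize(d["pixels"][160:280,240:340],(400,480))]))
```

```text
10.5 [ 0.6366 -0.0046  0.256 ] -64.38 [-1.09  0.59 -0.92] 1.0005301906305035
```

View pics/w5c.png

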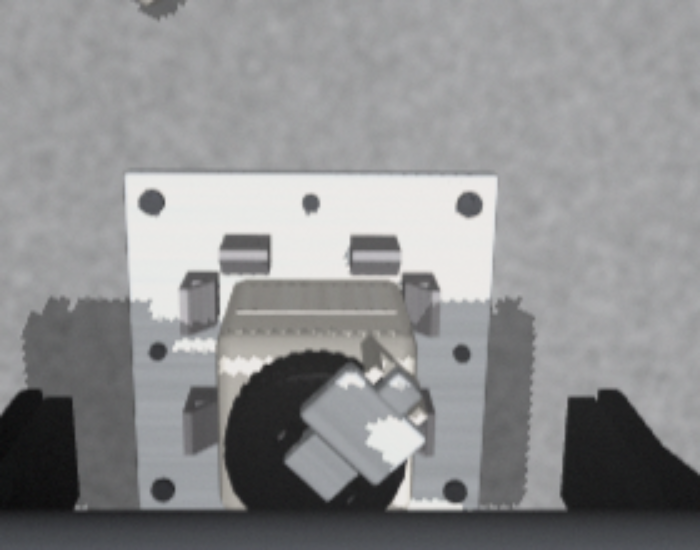

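View pics/n2.png

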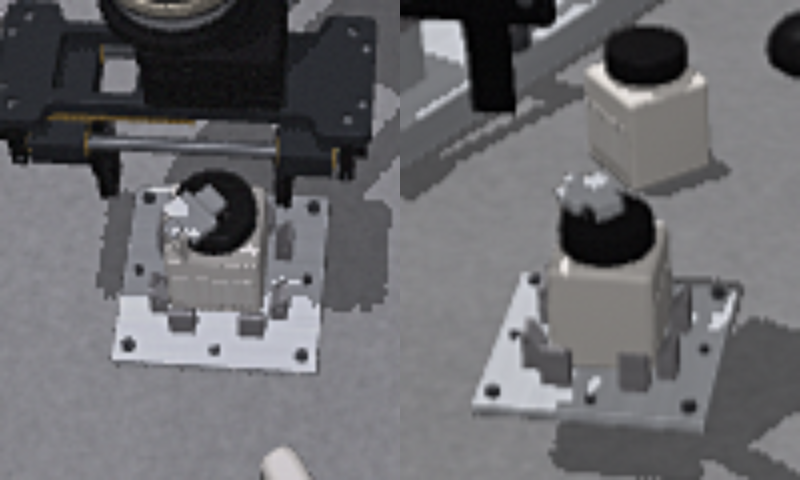

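>>> play_rows([
  {"tx": -0.0093, "ty": -0.0039, "tz": 0, "turn": 0.125},
  {"tx": -0.0093, "ty": -0.0039, "tz": 0, "turn": 0.125},
  {"tx": -0.0093, "ty": -0.0039, "tz": 0, "turn": 0.125},
  {"tx": -0.0093, "ty": -0.0039, "tz": 0, "turn": 0.125},
  {"tx": -0.0093, "ty": -0.0039, "tz": -0.03, "turn": 0.125},
  {"tx": -0.0093, "ty": -0.0039, "tz": -0.035, "turn": 0.125},
  {"tx": 0, "ty": 0, "tz": -0.036, "turn": 0},
  {"tx": 0, "ty": 0, "tz": 0, "turn": 0},
  {"tx": 0, "ty": 0, "tz": 0, "turn": 0},
  {"tx": 0, "ty": 0, "tz": 0, "turn": 0},
], gripper=1)

```text
time_s: 11.65
position: [0.592, -0.0236, 0.1747]
tcp_rot: [[0.943, -0.333, 0.001], [-0.333, -0.943, -0.0], [0.001, -0.0, -1.0]]
force: [-0.6, -0.4, -0.0]
opening: 0.999
```

```bash
cat > look.py <<'E'
import sys
from h import *
n=sys.argv[1]
s=bot.read_state();print(s["time_s"],s["position"].round(4),np.degrees(np.arctan2(s["tcp_rot"][1,0],s["tcp_rot"][0,0])).round(2),s["force"].round(2),s["opening"])
c=vision.capture("wrist")
a=vision.capture("scene");d=vision.capture("side")
cv2.imwrite("pics/"+n,np.hstack([cv2.resize(c["pixels"][180:480,200:440],(240,300)),cv2.resize(a["pixels"][200:310,240:340],(273,300),interpolation=cv2.INTER_CUBIC),cv2.resize(d["pixels"][160:270,240:340],(273,300),interpolation=cv2.INTER_CUBIC)]))
E
python3 look.py t1.png
```

```text
11.65 [ 0.592  -0.0236  0.1747] -19.43 [-0.58 -0.39 -0.01] 0.998885989732513
```

View pics/t1.png

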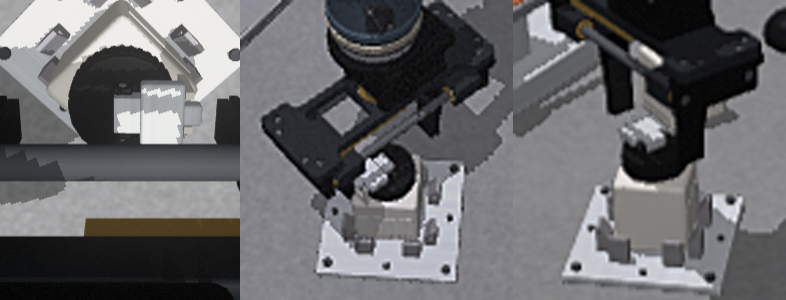

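>>> play_rows([
  {"tx": 0, "ty": 0, "tz": -0.0146, "turn": 0},
  {"tx": 0, "ty": 0, "tz": 0, "turn": 0},
  {"tx": -0.0024, "ty": 0.0008, "tz": 0, "turn": 0},
  {"tx": -0.0024, "ty": 0.0008, "tz": 0, "turn": 0},
  {"tx": 0, "ty": 0, "tz": 0, "turn": 0},
], gripper=1)

```text
time_s: 12.3
position: [0.5873, -0.022, 0.1623]
tcp_rot: [[0.943, -0.332, -0.0], [-0.332, -0.943, 0.0], [-0.0, 0.0, -1.0]]
force: [-1.2, 0.1, 0.0]
opening: 0.999
```

>>> play_rows([
  {"tx": -0.0024, "ty": 0.0008, "tz": 0, "turn": 0},
  {"tx": 0, "ty": 0, "tz": 0, "turn": 0},
], gripper=1)

```text
time_s: 12.5
position: [0.5864, -0.0217, 0.1627]
tcp_rot: [[0.943, -0.332, 0.003], [-0.332, -0.943, -0.001], [0.003, -0.0, -1.0]]
force: [2.5, -0.4, -0.4]
opening: 0.998
```

>>> play_rows([
  {"tx": -0.0012, "ty": 0.0004, "tz": 0, "turn": 0},
  {"tx": 0, "ty": 0, "tz": 0, "turn": 0},
  {"tx": 0, "ty": 0, "tz": 0, "turn": 0},
], gripper=1)

```text
time_s: 12.8
position: [0.5853, -0.0214, 0.1625]
tcp_rot: [[0.943, -0.333, 0.002], [-0.333, -0.943, -0.0], [0.002, -0.0, -1.0]]
force: [2.6, -0.9, 0.4]
opening: 1.003
```

>>> play_rows([
  {"tx": -0.0006, "ty": 0.0002, "tz": 0.0019, "turn": 0},
  {"tx": -0.0006, "ty": 0.0002, "tz": 0.0019, "turn": 0},
  {"tx": 0, "ty": 0, "tz": 0.0019, "turn": 0},
  {"tx": 0, "ty": 0, "tz": 0.0019, "turn": 0},
  {"tx": 0, "ty": 0, "tz": 0, "turn": 0},
], gripper=1)

```text
time_s: 13.3
position: [0.5839, -0.0209, 0.1686]
tcp_rot: [[0.943, -0.332, 0.001], [-0.332, -0.943, -0.0], [0.001, -0.0, -1.0]]
force: [1.8, -2.1, -0.4]
opening: 0.999
```

```bash
python3 look.py t2.png
```

```text
13.3 [ 0.5839 -0.0209  0.1686] -19.41 [ 1.8  -2.09 -0.42] 0.9986735326882653
```

View pics/t2.png

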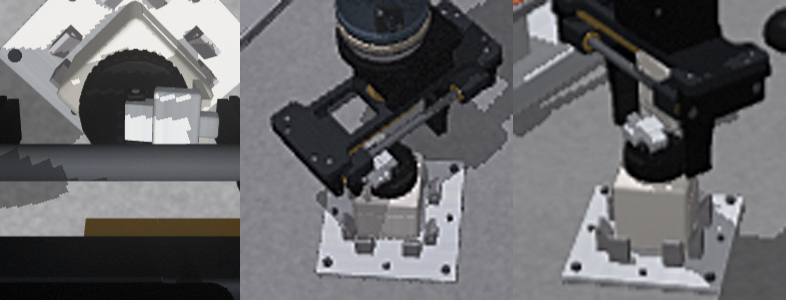

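>>> play_rows([
  {"tx": -0.0006, "ty": 0.0002, "tz": 0.0019, "turn": 0},
  {"tx": -0.0006, "ty": 0.0002, "tz": 0.0019, "turn": 0},
  {"tx": -0.0006, "ty": 0.0002, "tz": 0.0019, "turn": 0},
  {"tx": -0.0006, "ty": 0.0002, "tz": 0.0019, "turn": 0},
  {"tx": 0, "ty": 0, "tz": 0, "turn": 0},
], gripper=1)

```text
time_s: 13.95
position: [0.5819, -0.0202, 0.1748]
tcp_rot: [[0.943, -0.332, 0.001], [-0.332, -0.943, -0.0], [0.001, -0.0, -1.0]]
force: [2.2, -1.2, -0.4]
opening: 1.003
```

```bash
cat > look2.py <<'E'
import sys
from h import *
n=sys.argv[1]
s=bot.read_state();print(s["time_s"],s["position"].round(4),np.degrees(np.arctan2(s["tcp_rot"][1,0],s["tcp_rot"][0,0])).round(2),s["force"].round(2),s["opening"])
c=vision.capture("wrist");a=vision.capture("scene")
d=vision.capture("side")
f=lambda im:cv2.resize(im,(400,400),interpolation=cv2.INTER_CUBIC)
cv2.imwrite("pics/"+n,np.hstack([f(c["pixels"][210:330,260:440]),f(d["pixels"][175:245,260:330])]))
E
python3 look2.py t3.png
```

```text
13.95 [ 0.5819 -0.0202  0.1748] -19.41 [ 2.22 -1.23 -0.35] 1.003450761284205
```

View pics/t3.png

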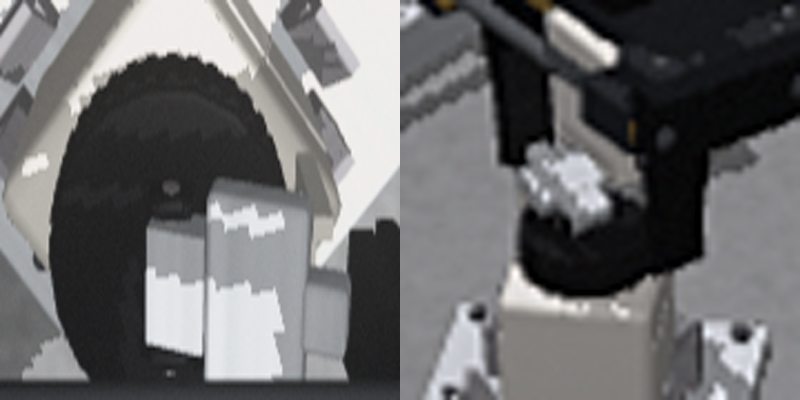

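>>> play_rows([
  {"tx": -0.0013, "ty": 0.0005, "tz": 0.0036, "turn": 0},
  {"tx": -0.0013, "ty": 0.0005, "tz": 0.0036, "turn": 0},
  {"tx": -0.0013, "ty": 0.0005, "tz": 0.0036, "turn": 0},
  {"tx": -0.0022, "ty": 0.0008, "tz": 0.003, "turn": 0},
  {"tx": -0.0022, "ty": 0.0008, "tz": 0.003, "turn": 0},
  {"tx": -0.0022, "ty": 0.0008, "tz": 0.003, "turn": 0},
  {"tx": 0, "ty": 0, "tz": 0, "turn": 0},
], gripper=1)

```text
time_s: 14.8
position: [0.5738, -0.0172, 0.191]
tcp_rot: [[0.943, -0.332, 0.002], [-0.332, -0.943, -0.0], [0.002, -0.0, -1.0]]
force: [3.7, -1.4, 1.6]
opening: 1.0
```

```bash
python3 look2.py t4.png
```

```text
14.8 [ 0.5738 -0.0172  0.191 ] -19.41 [ 3.72 -1.41  1.57] 1.0000569733286944
```

View pics/t4.png

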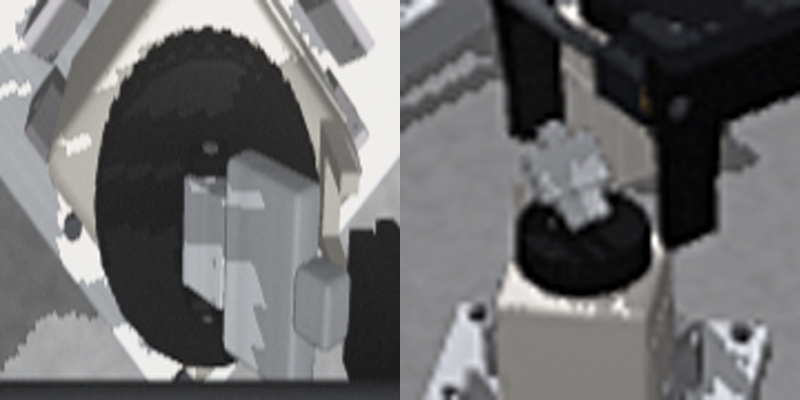

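>>> play_rows([
  {"tx": 0, "ty": 0, "tz": 0.003, "turn": 0},
  {"tx": -0.0011, "ty": 0.0004, "tz": 0.003, "turn": 0},
  {"tx": -0.0022, "ty": 0.0008, "tz": 0.002, "turn": 0},
  {"tx": -0.0022, "ty": 0.0008, "tz": 0.002, "turn": 0},
  {"tx": 0, "ty": 0, "tz": 0, "turn": 0},
], gripper=1)

```text
time_s: 15.45
position: [0.5683, -0.0152, 0.1983]
tcp_rot: [[0.943, -0.332, -0.001], [-0.332, -0.943, 0.0], [-0.001, 0.0, -1.0]]
force: [-0.0, -0.1, 0.5]
opening: 1.003
```

```bash
python3 look.py t5.png
```

```text
15.45 [ 0.5683 -0.0152  0.1983] -19.41 [-0.03 -0.09  0.47] 1.0032103188365076
```

View pics/t5.png

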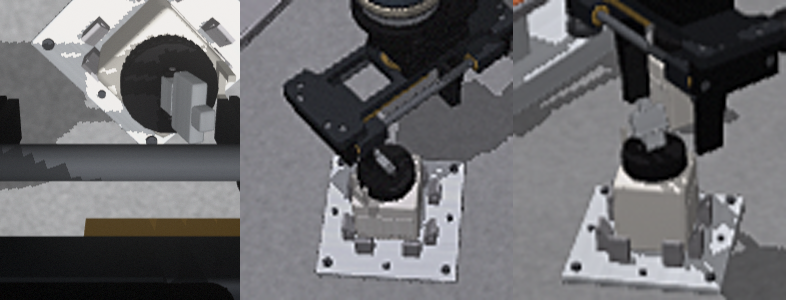

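>>> play_rows([
  {"tx": 0, "ty": 0, "tz": -0.006, "turn": 0},
  {"tx": 0, "ty": 0, "tz": -0.006, "turn": 0},
  {"tx": -0.003, "ty": 0.00105, "tz": 0, "turn": 0},
  {"tx": -0.003, "ty": 0.00105, "tz": 0, "turn": 0},
  {"tx": -0.003, "ty": 0.00105, "tz": 0, "turn": 0},
  {"tx": -0.003, "ty": 0.00105, "tz": 0, "turn": 0},
  {"tx": 0, "ty": 0, "tz": 0, "turn": 0},
], gripper=1)

```text
time_s: 16.3
position: [0.5588, -0.0119, 0.1887]
tcp_rot: [[0.943, -0.332, -0.001], [-0.332, -0.943, 0.0], [-0.001, 0.0, -1.0]]
force: [-0.2, 0.5, 0.3]
opening: 1.0
```

>>> play_rows([
  {"tx": -0.003, "ty": 0.00105, "tz": 0, "turn": 0},
  {"tx": -0.003, "ty": 0.00105, "tz": 0, "turn": 0},
  {"tx": -0.0015, "ty": 0.0005, "tz": 0, "turn": 0},
  {"tx": 0, "ty": 0, "tz": 0, "turn": 0},
], gripper=1)

```text
time_s: 16.7
position: [0.5542, -0.0103, 0.1892]
tcp_rot: [[0.943, -0.332, 0.003], [-0.332, -0.943, -0.001], [0.003, -0.0, -1.0]]
force: [2.8, -0.6, 1.5]
opening: 0.998
```

```bash
python3 look2.py t6.png
```

```text
16.7 [ 0.5542 -0.0103  0.1892] -19.42 [ 2.81 -0.57  1.49] 0.9984761299253825
```

View pics/t6.png

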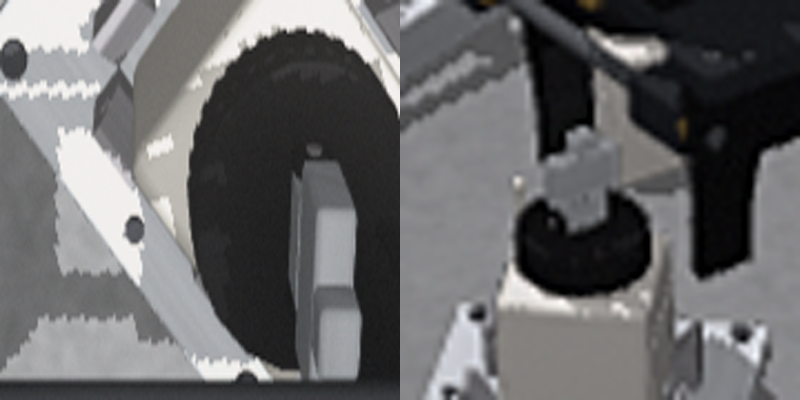

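>>> play_rows([
  {"tx": 0.0118, "ty": -0.0042, "tz": 0, "turn": 0},
  {"tx": 0, "ty": 0, "tz": 0.045, "turn": 0},
  {"tx": 0.0174, "ty": -0.006, "tz": 0, "turn": 0},
  {"tx": 0.0174, "ty": -0.006, "tz": 0, "turn": 0},
  {"tx": 0, "ty": 0, "tz": 0, "turn": 0},
  {"tx": 0, "ty": 0, "tz": 0, "turn": 0},
], gripper=0.28)

```text
time_s: 17.45
position: [0.5896, -0.0228, 0.2237]
tcp_rot: [[0.943, -0.333, -0.004], [-0.333, -0.943, 0.001], [-0.004, 0.0, -1.0]]
force: [-0.5, -0.8, -1.0]
opening: 0.543
```

```bash
python3 look.py t7.png
python3 - <<'E'
from h import *
c=vision.capture("wrist");save(c,"t7w.png")
E
```

```text
17.45 [ 0.5896 -0.0228  0.2237] -19.42 [-0.51 -0.79 -1.02] 0.5430680112949384
```

View pics/t7.png

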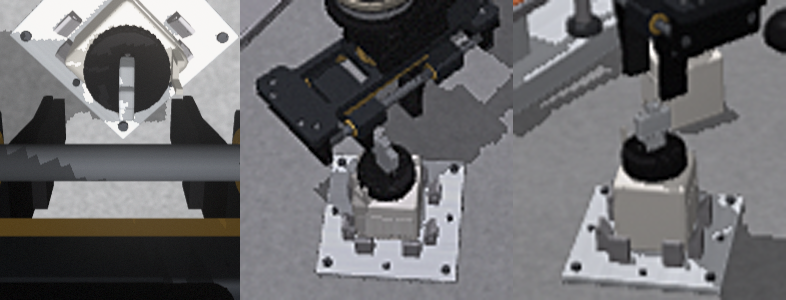

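View pics/t7w.png

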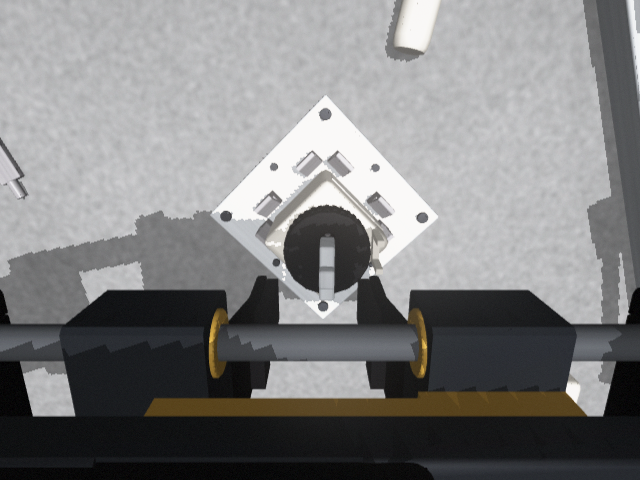

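>>> play_rows([
  {"tx": 0.001, "ty": -0.0003, "tz": 0, "turn": 0},
  {"tx": 0, "ty": 0, "tz": 0, "turn": 0},
  {"tx": 0, "ty": 0, "tz": 0, "turn": 0},
  {"tx": 0, "ty": 0, "tz": 0, "turn": 0},
  {"tx": 0, "ty": 0, "tz": 0, "turn": 0},
], gripper=0.28)

```text
time_s: 18.15
position: [0.5915, -0.0233, 0.2247]
tcp_rot: [[0.943, -0.332, 0.0], [-0.332, -0.943, 0.0], [0.0, -0.0, -1.0]]
force: [-0.5, 0.5, 0.7]
opening: 0.281
```

Run:
```python
from h import *
c=vision.capture("wrist");cv2.imwrite("pics/t8w.png",c["pixels"][180:420,160:480])
s=bot.read_state();print(s["position"],s["opening"],s["force"])
```

```text
[ 0.59146459 -0.02329218  0.22466987] 0.2792838344956717 [-0.40664101  0.42480132 -0.26902715]
```

View pics/t8w.png

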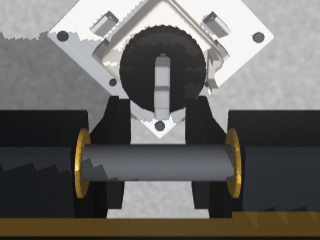

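>>> play_rows([
  {"tx": 0, "ty": 0, "tz": -0.024, "turn": 0},
  {"tx": 0, "ty": 0, "tz": -0.024, "turn": 0},
  {"tx": 0, "ty": 0, "tz": -0.0164, "turn": 0},
  {"tx": 0, "ty": 0, "tz": 0, "turn": 0},
], gripper=0.28)

```text
time_s: 18.6
position: [0.5903, -0.0231, 0.1712]
tcp_rot: [[0.943, -0.333, -0.004], [-0.333, -0.943, 0.001], [-0.004, 0.0, -1.0]]
force: [-0.2, 0.6, 0.9]
opening: 0.278
```

>>> play_rows([
  {"tx": 0, "ty": 0, "tz": 0, "turn": 0},
  {"tx": 0, "ty": 0, "tz": 0, "turn": 0},
  {"tx": 0, "ty": 0, "tz": 0, "turn": 0},
  {"tx": 0, "ty": 0, "tz": 0, "turn": 0},
  {"tx": 0, "ty": 0, "tz": 0, "turn": 0},
], gripper=0)

```text
time_s: 19.1
position: [0.593, -0.0237, 0.1742]
tcp_rot: [[0.943, -0.332, 0.004], [-0.332, -0.943, -0.001], [0.004, -0.0, -1.0]]
force: [2.3, -0.4, 2.2]
opening: 0.087
```

```bash
python3 look.py t9.png
```

```text
19.1 [ 0.593  -0.0237  0.1742] -19.42 [ 2.33 -0.39  2.18] 0.08711568924591208
```

View pics/t9.png

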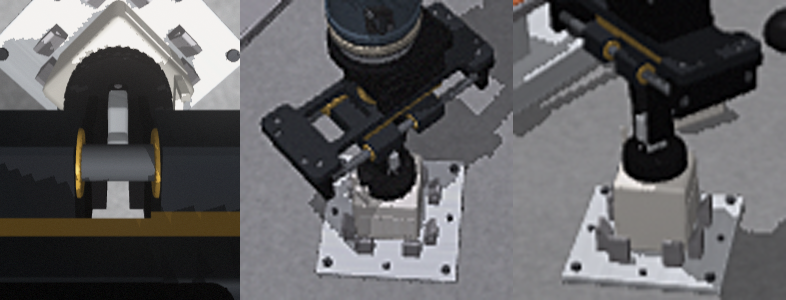

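>>> play_rows([
  {"tx": 0, "ty": 0, "tz": 0.0002, "turn": 0.1},
  {"tx": 0, "ty": 0, "tz": 0.0002, "turn": 0.1},
  {"tx": 0, "ty": 0, "tz": 0.0002, "turn": 0.1},
  {"tx": 0, "ty": 0, "tz": 0.0002, "turn": 0.1},
  {"tx": 0, "ty": 0, "tz": 0.0002, "turn": 0.1},
  {"tx": 0, "ty": 0, "tz": 0, "turn": 0},
], gripper=0)

```text
time_s: 19.85
position: [0.5925, -0.0232, 0.1746]
tcp_rot: [[0.983, 0.183, 0.003], [0.183, -0.983, 0.0], [0.003, 0.0, -1.0]]
force: [5.3, 0.1, 2.8]
opening: 0.092
```

```bash
python3 look.py u1.png;python3 -c "
from h import *
print(bot.read_state()['moment'])"
```

```text
19.85 [ 0.5925 -0.0232  0.1746] 10.55 [5.25 0.11 2.78] 0.09165492582551729
[ 0.0995705  -0.84579208 -0.00977895]
```

View pics/u1.png

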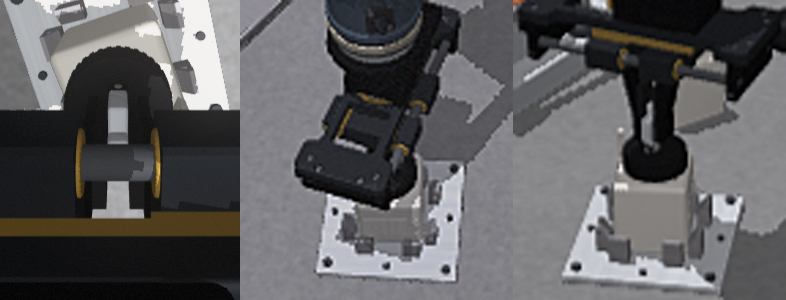

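>>> play_rows([
  {"tx": 0, "ty": 0, "tz": 0.0002, "turn": 0.1},
  {"tx": 0, "ty": 0, "tz": 0.0002, "turn": 0.1},
  {"tx": 0, "ty": 0, "tz": 0.0002, "turn": 0.1},
  {"tx": 0, "ty": 0, "tz": 0.0002, "turn": 0.1},
  {"tx": 0, "ty": 0, "tz": 0.0002, "turn": 0.1},
  {"tx": 0, "ty": 0, "tz": 0.0002, "turn": 0.1},
  {"tx": 0, "ty": 0, "tz": 0.0002, "turn": 0.1},
  {"tx": 0, "ty": 0, "tz": 0.0002, "turn": 0.1},
  {"tx": 0, "ty": 0, "tz": 0, "turn": 0},
], gripper=0)

```text
time_s: 20.9
position: [0.5922, -0.0234, 0.1757]
tcp_rot: [[0.522, 0.853, 0.002], [0.853, -0.522, -0.0], [0.001, 0.002, -1.0]]
force: [3.9, -0.1, 4.7]
opening: 0.09
```

>>> play_rows([
  {"tx": 0, "ty": 0, "tz": 0.0002, "turn": 0.1},
  {"tx": 0, "ty": 0, "tz": 0.0002, "turn": 0.1},
  {"tx": 0, "ty": 0, "tz": 0.0002, "turn": 0.1},
  {"tx": 0, "ty": 0, "tz": 0.0002, "turn": 0.1},
  {"tx": 0, "ty": 0, "tz": 0.0002, "turn": 0.1},
  {"tx": 0, "ty": 0, "tz": 0.0002, "turn": 0.1},
  {"tx": 0, "ty": 0, "tz": 0.0002, "turn": 0.1},
  {"tx": 0, "ty": 0, "tz": 0, "turn": 0},
  {"tx": 0, "ty": 0, "tz": 0, "turn": 0},
], gripper=0)

```text
time_s: 21.8
position: [0.5916, -0.023, 0.1764]
tcp_rot: [[-0.18, 0.984, 0.0], [0.984, 0.18, 0.001], [0.0, 0.001, -1.0]]
force: [3.3, 2.3, 3.2]
opening: 0.09
```

```bash
python3 look.py u2.png;python3 -c "
from h import *
print(bot.read_state()['moment'])"
```

```text
21.8 [ 0.5916 -0.023   0.1764] 100.36 [3.26 2.34 3.18] 0.08965824707881535
[ 0.60664401 -0.98009489 -0.01636901]
```

View pics/u2.png

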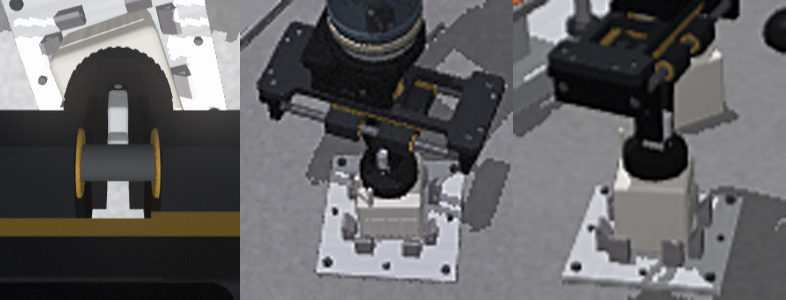

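>>> play_rows([
  {"tx": 0, "ty": 0, "tz": 0.0025, "turn": 0},
  {"tx": 0, "ty": 0, "tz": 0.0025, "turn": 0},
  {"tx": 0, "ty": 0, "tz": 0.0025, "turn": 0},
  {"tx": 0, "ty": 0, "tz": 0, "turn": 0},
  {"tx": 0, "ty": 0, "tz": 0, "turn": 0},
], gripper=0)

```text
time_s: 22.45
position: [0.5907, -0.0232, 0.1818]
tcp_rot: [[-0.184, 0.983, -0.002], [0.983, 0.184, 0.0], [0.001, -0.002, -1.0]]
force: [0.9, -0.1, -1.7]
opening: 0.09
```

```bash
python3 look.py u3.png
```

```text
22.45 [ 0.5907 -0.0232  0.1818] 100.58 [ 0.91 -0.08 -1.71] 0.09000163207666634
```

View pics/u3.png

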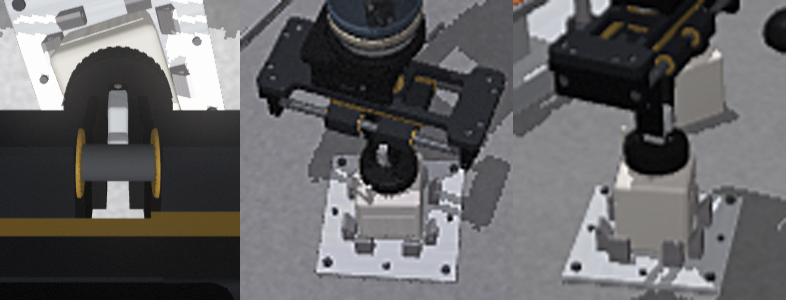

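>>> play_rows([
  {"tx": 0, "ty": 0, "tz": 0.006, "turn": 0},
  {"tx": 0, "ty": 0, "tz": 0.01, "turn": 0},
  {"tx": 0, "ty": 0, "tz": 0.02, "turn": 0},
  {"tx": 0, "ty": 0, "tz": 0.02, "turn": 0},
  {"tx": 0, "ty": 0, "tz": 0.02, "turn": 0},
  {"tx": 0, "ty": 0, "tz": 0, "turn": 0},
  {"tx": 0, "ty": 0, "tz": 0, "turn": 0},
], gripper=0)

```text
time_s: 23.3
position: [0.5911, -0.0232, 0.2435]
tcp_rot: [[-0.184, 0.983, 0.0], [0.983, 0.184, -0.0], [-0.0, 0.0, -1.0]]
force: [-0.3, 1.0, -2.0]
opening: 0.093
```

```bash
python3 look.py u4.png
python3 - <<'E'
from h import *
a=vision.capture("scene");d=vision.capture("side");save(d,"side_u4.png")
cv2.imwrite("pics/tray.png",cv2.resize(a["pixels"][160:240,180:280],None,fx=6,fy=6,interpolation=cv2.INTER_CUBIC))
for nm,c in (("s",a),("d",d)):
    for r in nets.masks_of(c,"tray")[:1]:
        cn=max(cv2.findContours(r["region"].astype(np.uint8),0,1)[0],key=cv2.contourArea)
        h=cv2.convexHull(cn);q=cv2.approxPolyDP(h,0.06*cv2.arcLength(h,True),True)[:,0]
        P=np.array([ray(c,u,v,0.016)[:2] for u,v in q]);print(nm,q.tolist(),P.round(4).tolist(),P.mean(0))
E
```

```text
23.3 [ 0.5911 -0.0232  0.2435] 100.59 [-0.35  0.97 -1.98] 0.09276290023381498
s [[227, 170], [256, 186], [232, 224], [194, 202]] [[0.3698, -0.4008], [0.381, -0.2862], [0.5323, -0.2659], [0.5205, -0.4094]] [ 0.4509014  -0.34054917]
d [[369, 203], [405, 181], [424, 189], [432, 217], [418, 227]] [[0.5311, -0.2661], [0.5053, -0.4171], [0.4443, -0.4054], [0.3709, -0.292], [0.3808, -0.2341]] [ 0.44646286 -0.32294613]
```

View pics/u4.png

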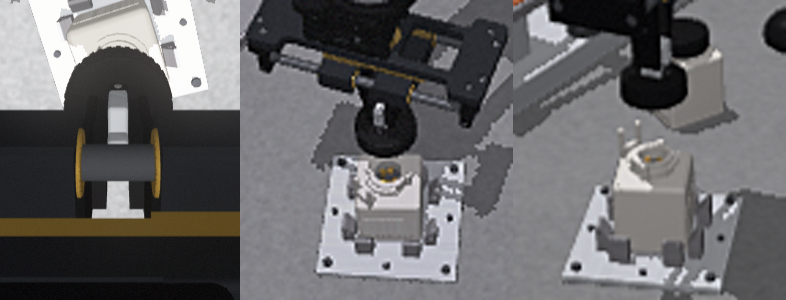

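View pics/tray.png

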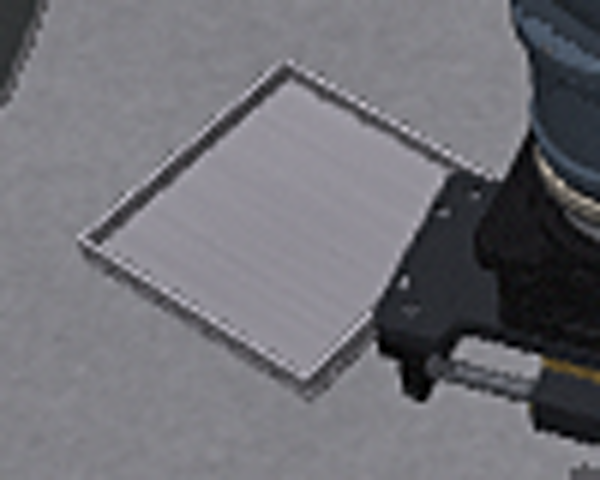

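Run:
```python
from h import *
c=vision.capture("scene")
P=np.array([ray(c,u,v,0.016)[:2] for u,v in [(227.5,170.5),(264.5,187.5),(230.8,223.5),(193.5,200)]])
e=P[[1,2,3,0]]-P
print(P.round(4).tolist(),P.mean(0),np.linalg.norm(e,axis=1).round(4),(np.degrees(np.arctan2(e[:,1],e[:,0]))%90).round(1))
```

```text
[[0.3707, -0.3982], [0.3736, -0.2607], [0.5325, -0.2699], [0.5152, -0.4154]] [ 0.44802283 -0.33602508] [0.1375 0.1591 0.1465 0.1455] [88.8 86.7 83.2 83.2]
```

>>> play_rows([
  {"tx": -0.0127, "ty": -0.028, "tz": 0, "turn": -0.03},
  {"tx": -0.0127, "ty": -0.028, "tz": 0, "turn": -0.03},
  {"tx": -0.0127, "ty": -0.028, "tz": 0, "turn": -0.03},
  {"tx": -0.0127, "ty": -0.028, "tz": 0, "turn": -0.03},
  {"tx": -0.0127, "ty": -0.028, "tz": 0, "turn": -0.03},
  {"tx": -0.0127, "ty": -0.028, "tz": 0, "turn": -0.03},
  {"tx": -0.0127, "ty": -0.028, "tz": 0, "turn": -0.03},
], gripper=0)

```text
time_s: 24.4
position: [0.5199, -0.181, 0.243]
tcp_rot: [[0.036, 0.999, -0.0], [0.999, -0.036, 0.0], [0.0, -0.0, -1.0]]
force: [0.9, -0.7, -0.7]
opening: 0.088
```

>>> play_rows([
  {"tx": -0.0127, "ty": -0.028, "tz": 0, "turn": -0.03},
  {"tx": -0.0127, "ty": -0.028, "tz": 0, "turn": -0.03},
  {"tx": -0.0127, "ty": -0.028, "tz": 0, "turn": -0.03},
  {"tx": -0.0127, "ty": -0.028, "tz": 0, "turn": -0.03},
  {"tx": -0.0127, "ty": -0.028, "tz": 0, "turn": -0.03},
  {"tx": -0.0127, "ty": -0.028, "tz": 0, "turn": -0.03},
  {"tx": -0.0127, "ty": -0.028, "tz": 0, "turn": -0.03},
  {"tx": 0, "ty": 0, "tz": 0, "turn": 0},
  {"tx": 0, "ty": 0, "tz": 0, "turn": 0},
], gripper=0)

```text
time_s: 25.3
position: [0.449, -0.337, 0.2429]
tcp_rot: [[0.253, 0.967, -0.0], [0.967, -0.253, 0.001], [0.001, -0.0, -1.0]]
force: [0.5, 0.7, -0.5]
opening: 0.088
```

Run:
```python
from h import *
s=bot.read_state();print(s["time_s"],s["position"].round(4),s["force"].round(2),s["opening"],s["joint_positions"].round(1))
c=vision.capture("wrist");a=vision.capture("scene")
cv2.imwrite("pics/v1.png",np.hstack([cv2.resize(c["pixels"],(400,300)),cv2.resize(a["pixels"][130:250,160:320],(400,300))]))
```

```text
25.3 [ 0.449  -0.337   0.2429] [ 0.51  0.74 -0.52] 0.08838841748923813 [ -48.3   29.    94.2    0.    56.9 -123.6]
```

View pics/v1.png

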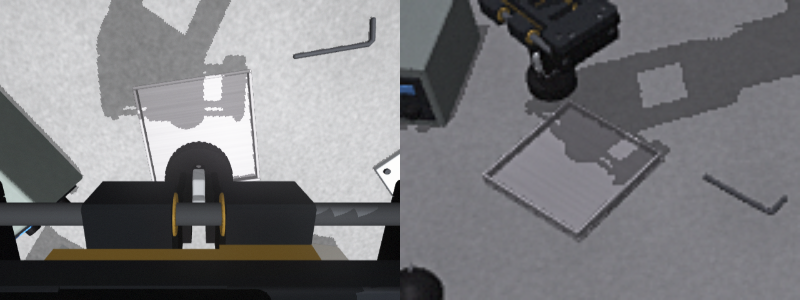

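Run:
```python
from h import *
c=vision.capture("wrist")
a,b=[ray(c,u,v,0.016)[:2] for u,v in ((221,145),(397,114))]
m=(a+b)/2;d=(b-a);L=np.linalg.norm(d);n=np.array([-d[1],d[0]])/L
print(a,b,L,m+n*.075,m-n*.075)
```

```text
[ 0.37423664 -0.39692941] [ 0.38606943 -0.25847273] 0.13896138590477178 [ 0.30542544 -0.3213147 ] [ 0.45488064 -0.33408744]
```

>>> play_rows([
  {"tx": 0.003, "ty": 0.001, "tz": -0.04, "turn": 0},
  {"tx": 0.003, "ty": 0.001, "tz": -0.05, "turn": 0},
  {"tx": 0, "ty": 0, "tz": -0.04, "turn": 0},
  {"tx": 0, "ty": 0, "tz": -0.025, "turn": 0},
  {"tx": 0, "ty": 0, "tz": 0, "turn": 0},
  {"tx": 0, "ty": 0, "tz": 0, "turn": 0},
], gripper=0)

```text
time_s: 26.05
position: [0.4545, -0.3347, 0.1193]
tcp_rot: [[0.251, 0.968, -0.0], [0.968, -0.251, 0.0], [0.0, -0.0, -1.0]]
force: [-0.1, 0.7, -0.2]
opening: 0.09
```

>>> play_rows([
  {"tx": 0, "ty": 0, "tz": -0.0065, "turn": 0},
  {"tx": 0, "ty": 0, "tz": -0.0065, "turn": 0},
  {"tx": 0, "ty": 0, "tz": -0.004, "turn": 0},
  {"tx": 0, "ty": 0, "tz": 0, "turn": 0},
], gripper=0)

```text
time_s: 26.45
position: [0.4539, -0.3352, 0.1055]
tcp_rot: [[0.252, 0.968, -0.0], [0.968, -0.252, 0.0], [0.0, -0.0, -1.0]]
force: [0.3, 1.2, -0.4]
opening: 0.088
```

>>> play_rows([
  {"tx": 0, "ty": 0, "tz": -0.0025, "turn": 0},
  {"tx": 0, "ty": 0, "tz": 0, "turn": 0},
  {"tx": 0, "ty": 0, "tz": 0, "turn": 0},
], gripper=0)

```text
time_s: 26.75
position: [0.454, -0.3353, 0.1036]
tcp_rot: [[0.252, 0.968, 0.0], [0.968, -0.252, -0.0], [-0.0, 0.0, -1.0]]
force: [0.5, 0.8, -1.0]
opening: 0.089
```

>>> play_rows([
  {"tx": 0, "ty": 0, "tz": -0.002, "turn": 0},
  {"tx": 0, "ty": 0, "tz": 0, "turn": 0},
  {"tx": 0, "ty": 0, "tz": 0, "turn": 0},
], gripper=0)

```text
time_s: 27.05
position: [0.4542, -0.3354, 0.1023]
tcp_rot: [[0.252, 0.968, 0.0], [0.968, -0.252, -0.001], [-0.0, 0.001, -1.0]]
force: [-0.5, 0.6, 3.9]
opening: 0.09
```

>>> play_rows([
  {"tx": 0, "ty": 0, "tz": -0.0015, "turn": 0},
  {"tx": 0, "ty": 0, "tz": 0, "turn": 0},
  {"tx": 0, "ty": 0, "tz": 0, "turn": 0},
], gripper=0)

```text
time_s: 27.35
position: [0.4542, -0.3354, 0.1023]
tcp_rot: [[0.252, 0.968, 0.001], [0.968, -0.252, -0.001], [-0.001, 0.001, -1.0]]
force: [-1.2, 1.4, 11.6]
opening: 0.087
```

Run:
```python
from h import *
s=bot.read_state();print(s["time_s"],s["position"].round(4),s["force"].round(2),s["opening"])
c=vision.capture("wrist");a=vision.capture("scene")
cv2.imwrite("pics/v2.png",np.hstack([cv2.resize(c["pixels"],(400,300)),cv2.resize(a["pixels"][150:240,180:300],(400,300))]))
```

```text
27.35 [ 0.4542 -0.3354  0.1023] [-1.21  1.4  11.55] 0.08746673141357464
```

View pics/v2.png

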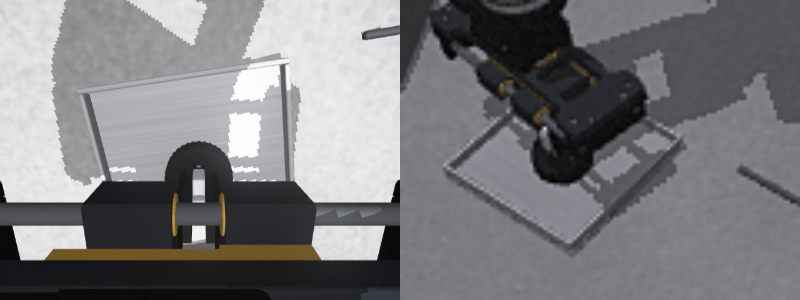

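>>> play_rows([
  {"tx": 0, "ty": 0, "tz": 0.0015, "turn": 0},
  {"tx": 0, "ty": 0, "tz": 0, "turn": 0},
], gripper=0)

```text
time_s: 27.65
position: [0.4542, -0.3354, 0.1023]
tcp_rot: [[0.252, 0.968, 0.0], [0.968, -0.252, -0.001], [-0.0, 0.001, -1.0]]
force: [-1.0, 0.1, 5.8]
opening: 0.091
```

>>> play_rows([
  {"tx": 0, "ty": 0, "tz": 0, "turn": 0},
  {"tx": 0, "ty": 0, "tz": 0, "turn": 0},
  {"tx": 0, "ty": 0, "tz": 0, "turn": 0},
  {"tx": 0, "ty": 0, "tz": 0, "turn": 0},
  {"tx": 0, "ty": 0, "tz": 0, "turn": 0},
], gripper=0.5)

```text
time_s: 28.15
position: [0.454, -0.3352, 0.1017]
tcp_rot: [[0.252, 0.968, -0.0], [0.968, -0.252, 0.0], [0.0, -0.0, -1.0]]
force: [-0.6, -0.8, 1.3]
opening: 0.446
```

>>> play_rows([
  {"tx": 0, "ty": 0, "tz": 0.01, "turn": 0},
  {"tx": 0, "ty": 0, "tz": 0.03, "turn": 0},
  {"tx": 0, "ty": 0, "tz": 0.05, "turn": 0},
  {"tx": 0, "ty": 0, "tz": 0.05, "turn": 0},
  {"tx": 0.03, "ty": 0.03, "tz": 0.05, "turn": 0},
  {"tx": 0.03, "ty": 0.03, "tz": 0, "turn": 0},
  {"tx": 0, "ty": 0, "tz": 0, "turn": 0},
  {"tx": 0, "ty": 0, "tz": 0, "turn": 0},
  {"tx": 0, "ty": 0, "tz": 0, "turn": 0},
], gripper=0.5)

```text
time_s: 29.05
position: [0.5002, -0.2885, 0.2517]
tcp_rot: [[0.253, 0.968, -0.001], [0.968, -0.253, 0.001], [0.0, -0.001, -1.0]]
force: [-0.2, 0.1, -0.3]
opening: 0.502
```

Run:
```python
from h import *
s=bot.read_state();print(s["time_s"],s["position"].round(4),s["force"].round(2),s["opening"])
c=vision.capture("wrist");a=vision.capture("scene");d=vision.capture("side")
save(a,"v3s.png")
f=lambda im:cv2.resize(im,(400,300),interpolation=cv2.INTER_CUBIC)
cv2.imwrite("pics/v3.png",np.vstack([np.hstack([f(c["pixels"]),f(a["pixels"][150:240,180:300])]),np.hstack([f(a["pixels"][230:320,230:350]),f(d["pixels"][160:280,230:390])])]))
# projected nest axis/canister checks
for q in ["canister_mid","cap_top","tray"]:
    print(q,[(r["at"][0]*640,r["at"][1]*480,r["confidence"]) for r in nets.look_for(a,q)][:5])
```

```text
29.05 [ 0.5002 -0.2885  0.2517] [-0.19  0.06 -0.35] 0.5015057617593048
canister_mid [(471.29600000000005, 321.312, 0.97), (432.704, 223.584, 0.86), (444.608, 259.92, 0.67), (291.776, 270.288, 0.65), (317.696, 339.312, 0.18)]
cap_top [(225.728, 194.88000000000002, 0.5)]
tray [(237.82399999999998, 202.512, 0.56)]
```

View pics/v3.png

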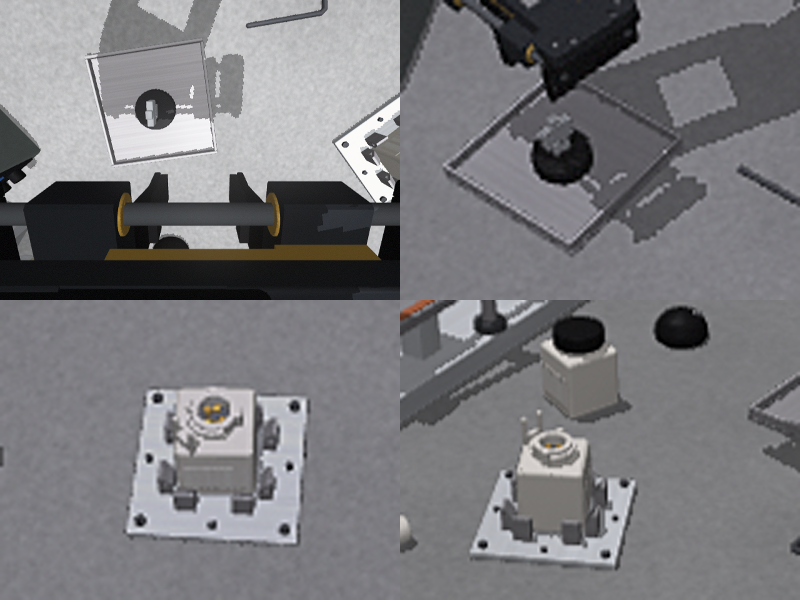

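Run:
```python
from h import *
a=vision.capture("scene")
f=lambda l,z:np.array([ray(a,230+x/3.333,230+(y-300)/3.333,z)[:2] for x,y in l])
q=f([(178,389),(257,390),(257,460),(176,456)],0.074);e=q[[1,2,3,0]]-q
print("can",q.mean(0).round(4),np.linalg.norm(e,axis=1).round(4))
q=f([(148,389),(308,399),(297,544),(127,533)],0.008);print("nest",q.mean(0).round(4))
print(bot.read_state()["time_s"])
```

```text
can [ 0.5959 -0.0183] [0.0596 0.0605 0.0594 0.0581]
nest [ 0.5938 -0.0202]
29.4
```

```bash
python3 -c "
from h import *
print(bot.hand_in())"
```

```text
the job is handed in; nothing more can be done
None
```

The job is done and handed in at about 29 s of the 72 s allowed; no verdict was reported.

**What I did**
- I stood the white canister with the tab in the nest and released it with the tab still folded.
- The moves here can't lean the gripper, so I didn't pinch and swing the tab. I raised it by pressing an open finger pad lightly on its tip (about 2–4 N) and following the arc up to upright.
- I gripped the upright tab by its faces and turned the cap about 120° anticlockwise. I then lifted it off and set it in the steel tray.

**Last checks**
- **Cap:** the last pictures show it right way up, near the middle of the tray and released. It touched down within 0.5 mm of the height worked out for the tray floor.
- **Canister:** it stands upright inside the locators. I measured its axis about 2.8 mm from the nest centre, against the 6 mm limit. The picture fits a canister standing on the plate, but I could not measure its height directly.
- **Gripper and other things:** the gripper is clear of everything. I saw no sign that any other object had moved, but I did not re-measure their positions.

**Disagreement:** the wrist camera and the two fixed cameras differed by about 4 mm on where things were. The grasp agreed with the wrist camera, so I used its positions.

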